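# Clear the fixture plate and pin the brackets to it

## Robot

A 6-joint arm with a two-finger parallel gripper is mounted at the origin on the work surface. World frame = base frame: x ahead of the robot, y to its left, z up, the work surface at z = 0. Lengths are in mm, angles in rad, forces in N, time in s.
With the tool pointing down it reaches from about 250 to 775 mm from the base axis. Payload 8.9 kg.
Tool frame: the origin (TCP) lies at the very end of the fingers, on their centre line; the grasp point (between the pads) lies 19 mm behind it; z points along the fingers, x is the direction in which the jaws open and shut, and the axes are right-handed (so a half turn about z gives the same grasp; the last joint's range is limited). The gripper opens to 85 mm and grips with 20 to 120 N. Pads are 22 mm wide; open, the fingers measure 114 mm over their backs; the gripper's body (76 mm by 85 mm) begins 54 mm behind the grasp point. The pads swing forward as they close: fully open they stand 13 mm farther back than shut.
Start: joints at [-1.275, 0.291, -0.153, 1.127, 0, 1.431], TCP at [221.147, -476.149, 231.305] pointing down, gripper open.
Joint ranges: [-2.52, 2.52], [-0.91, 1.74], [-1.3, 1.37], [-1.96, 2.02], [-1.52, 1.47], [-3.14, 3.14]. Speed limits (rad/s): [2.22, 2.22, 2.79, 3.14, 3.14, 3.14].

## Interface

Orientations are given as a 3x3 rotation matrix whose columns are the frame's x, y, z axes.
In Python, from station import robot gives the robot as it stands.
- The arm moves only by the tool play_rows, never from a script. Its arguments are lists of equal length, an entry for each row: "translation": the shift along the tool's x, y, z in cm, a list of three; "twist": the turn about the tool's z in rad. A call has 1 to 20 rows; each row is the pose to reach, as a shift and turn from the pose commanded when the call began, along the tool's axes at that moment; what a row does not reach only later rows make up. A row lasts 1/8 s, in which the tool goes at most 62.5 mm and 10.7 degrees, less where a joint would pass 70% of its speed; a pose out of reach is approached as far as the arm can. A call with a gripper value outside its range is refused whole. "jaw" is the finger opening in cm, from 0 to 8.54, set as the call begins (left out, the last holds). The fingers move at their own pace and stop on an object; "squeeze" is the grip in N (left out, the last holds). Time passes only in rows, so rows that repeat a pose let the fingers close. It gives the time, the measured TCP pose, the force and the opening at its end, in the units of the state.
- robot.get_state(): the state, without advancing time (a new reading comes with each control period).
- robot.snapshot(name): name is "side" or "top"; returns (picture, depth): 400x640x3 uint8, red, green, blue; 400x640 float32, mm along the optical axis (not along the pixel's ray), 0 where there is no reading.
- robot.camera_info(name): a dict with "intrinsics" (3x3 intrinsics, pixels), "origin" and "attitude" of the camera in the world. Camera axes: x right, y down, z forward; pixel columns grow to the right and rows downward; lengths in mm; the calibration is good to about 2 mm. A picture is of the moment at which its call begins. camera_info takes no time and is no camera call.
- robot.sign_off(): hands the job in, once; it reports no verdict.
Trained networks look in the newest picture that a camera, given by its name, has taken for a name from the list of things; names that differ only in an ending like _2 or _b are one class to them, and where a whole thing is asked for, a point or a joint stands for the part that bears it (a point fixed in the world has none). Each returns a list of dicts, best first, with "p" (0 to 1); they miss things now and then, are a little off and sometimes report something else, mostly with a low value. They report only what shows in the picture. A call takes as long as a camera call. They do not tell look-alikes from the thing itself.
- robot.silhouettes(camera, thing): "mask" (400x640 bool, what is visible of it) and "point" ([row, column] in pixels, amid what is visible of it).
The state is a dict: "time": time; "joint_pos": joint angles; "dq": joint speeds; "tau": joint torques, N m; "tool_pos": TCP position; "tool_rot": TCP orientation; "force": force on the tool from outside, world axes, zero at the start; "wrist_torque": the same for the moment, N m; "grip_width": finger opening in mm.
Only numpy, scipy, OpenCV 4.12 (cv2) and the standard library are available. Lean on these libraries where they do the work, as an engineer would, in place of code of your own. Each camera call takes 0.05 s, during which the arm holds its last target.

## Task

With the scraper block (not the fingers) sweep all the loose metal offcuts off the drilled plate into the chip tray at its end, and set the scraper down on the bench clear of the plate and tray. Then lay every angle bracket that is there flat on the plate, square to it (flange along the plate's length), with its hole over one of the plate's holes, and push one of the shouldered pins from the rack down through both until the pin is fully home, shoulder on the bracket. Do not disturb the white bottle.

Things in the scene. Friction and masses are not known exactly. Their poses are not given: they have to be found in the camera images.
- fixture: Drilled steel plate fixed to the bench, 145 (x) x 320 (y) x 45 mm high. Origin: centre of its underside, on the bench; y runs along the plate, z up. Against its -y end is fixed an open aluminium chip tray, 160 (x) x 100 (y, from -160 to -260 mm) x 30 mm high outside, 4 mm walls, floor 4 mm above the bench; its rim is 15 mm below the plate's top.
- plate_hole0 (a point): Centre of the mouth of a round 16 mm through hole in the plate, on its top face (45 mm above the bench), -105 mm along the plate's y, on its centre line.
- plate_hole1 (a point): Centre of the mouth of a round 16 mm through hole in the plate, on its top face (45 mm above the bench), -35 mm along the plate's y, on its centre line.
- plate_hole2 (a point): Centre of the mouth of a round 16 mm through hole in the plate, on its top face (45 mm above the bench), 35 mm along the plate's y, on its centre line.
- plate_hole3 (a point): Centre of the mouth of a round 16 mm through hole in the plate, on its top face (45 mm above the bench), 105 mm along the plate's y, on its centre line.
- bracket0_hole (a point): Centre of the round 16 mm hole, half-way through the 8 mm leg, of an L-shaped aluminium angle bracket, 150 g (3 or 4 identical ones are present). x points to its upright flange, z up when it stands on its leg, as it starts. The leg runs from x = -27 to +45 mm and y = -28 to +28 mm about the hole.
- bracket0_flange (a point): Centre of the same bracket's upright flange, the part to grip: 10 mm thick (x), 56 mm wide (y), 50 mm tall (8 to 58 mm above the leg's underside); this point is 40 mm in x from the hole and 33 mm above the leg's underside.
- bracket1_hole (a point): Centre of the round 16 mm hole, half-way through the 8 mm leg, of an L-shaped aluminium angle bracket, 150 g (3 or 4 identical ones are present). x points to its upright flange, z up when it stands on its leg, as it starts. The leg runs from x = -27 to +45 mm and y = -28 to +28 mm about the hole.
- bracket1_flange (a point): Centre of the same bracket's upright flange, the part to grip: 10 mm thick (x), 56 mm wide (y), 50 mm tall (8 to 58 mm above the leg's underside); this point is 40 mm in x from the hole and 33 mm above the leg's underside.
- bracket2_hole (a point): Centre of the round 16 mm hole, half-way through the 8 mm leg, of an L-shaped aluminium angle bracket, 150 g (3 or 4 identical ones are present). x points to its upright flange, z up when it stands on its leg, as it starts. The leg runs from x = -27 to +45 mm and y = -28 to +28 mm about the hole.
- bracket2_flange (a point): Centre of the same bracket's upright flange, the part to grip: 10 mm thick (x), 56 mm wide (y), 50 mm tall (8 to 58 mm above the leg's underside); this point is 40 mm in x from the hole and 33 mm above the leg's underside.
- bracket3_hole (a point): Centre of the round 16 mm hole, half-way through the 8 mm leg, of an L-shaped aluminium angle bracket, 150 g (3 or 4 identical ones are present). x points to its upright flange, z up when it stands on its leg, as it starts. The leg runs from x = -27 to +45 mm and y = -28 to +28 mm about the hole.
- bracket3_flange (a point): Centre of the same bracket's upright flange, the part to grip: 10 mm thick (x), 56 mm wide (y), 50 mm tall (8 to 58 mm above the leg's underside); this point is 40 mm in x from the hole and 33 mm above the leg's underside.
- scraper_grip (a point): Centre of the wooden grip ridge of the scraper block: ridge 110 mm long (x), 24 mm thick (y), 40 mm tall, on a foot 150 mm long (x), 34 mm thick (y), 22 mm high with a steel lower edge; 62 mm high in all, about 280 g. This point is 42 mm above its underside. It starts standing on the bench on its foot.
- rack: Fixed wooden pin rack 220 (x) x 50 (y) x 45 mm high; origin at the centre of its underside; five pins stand in a row along its x, 42 mm apart, in 17 mm square holes, their shoulders resting on its top.
- pin0_grip (a point): Centre of the grip (24 mm diameter, 45 mm tall) of a steel shouldered pin, 120 g, z up along it. Below is a 38 mm shank, 13 mm diameter, its last 10 mm tapering to 7 mm; shoulder 22.5 mm and tip 60.5 mm below this point. Fully home on a bracket, this point is 75.5 mm above the bench. Five pins, at least one spare; use any.
- pin1_grip (a point): Centre of the grip (24 mm diameter, 45 mm tall) of a steel shouldered pin, 120 g, z up along it. Below is a 38 mm shank, 13 mm diameter, its last 10 mm tapering to 7 mm; shoulder 22.5 mm and tip 60.5 mm below this point. Fully home on a bracket, this point is 75.5 mm above the bench. Five pins, at least one spare; use any.
- pin2_grip (a point): Centre of the grip (24 mm diameter, 45 mm tall) of a steel shouldered pin, 120 g, z up along it. Below is a 38 mm shank, 13 mm diameter, its last 10 mm tapering to 7 mm; shoulder 22.5 mm and tip 60.5 mm below this point. Fully home on a bracket, this point is 75.5 mm above the bench. Five pins, at least one spare; use any.
- pin3_grip (a point): Centre of the grip (24 mm diameter, 45 mm tall) of a steel shouldered pin, 120 g, z up along it. Below is a 38 mm shank, 13 mm diameter, its last 10 mm tapering to 7 mm; shoulder 22.5 mm and tip 60.5 mm below this point. Fully home on a bracket, this point is 75.5 mm above the bench. Five pins, at least one spare; use any.
- pin4_grip (a point): Centre of the grip (24 mm diameter, 45 mm tall) of a steel shouldered pin, 120 g, z up along it. Below is a 38 mm shank, 13 mm diameter, its last 10 mm tapering to 7 mm; shoulder 22.5 mm and tip 60.5 mm below this point. Fully home on a bracket, this point is 75.5 mm above the bench. Five pins, at least one spare; use any.
- chip0_mid (a point): Centre of a loose metal offcut, about 26 x 21 mm and 12 mm high, 20 g; 2 or 3 of them lie on the plate at the start.
- chip1_mid (a point): Centre of a loose metal offcut, about 26 x 21 mm and 12 mm high, 20 g; 2 or 3 of them lie on the plate at the start.
- chip2_mid (a point): Centre of a loose metal offcut, about 26 x 21 mm and 12 mm high, 20 g; 2 or 3 of them lie on the plate at the start.
- oil_bottle: White plastic bottle, 56 mm diameter, 150 mm high, not part of the work; origin under its centre.
Mind the look-alikes: they are no part of the job. Leave any turquoise or yellow look-alike of the part that bears pin1_grip alone. What is shaped like the part that bears bracket1_hole but green is not meant.

How it is judged (in metres and radians):
On the way, in this order (a step that is already met when the one before it is completed fails the run):
1. the scraper is brought down onto the plate (x of scraper_grip in the frame of fixture between -0.06 and 0.06 m and y of scraper_grip in the frame of fixture between -0.19 and 0.19 m and z of scraper_grip in the frame of fixture below 0.101 m), for 0.1 s.
2. all offcuts lie in the chip tray (x of chip0_mid in the frame of fixture between -0.08 and 0.08 m and y of chip0_mid in the frame of fixture between -0.26 and -0.159 m and z of each of chip0_mid, chip1_mid, chip2_mid in the frame of fixture below 0.036 m and x of chip1_mid in the frame of fixture between -0.08 and 0.08 m and y of chip1_mid in the frame of fixture between -0.26 and -0.159 m and x of chip2_mid in the frame of fixture between -0.08 and 0.08 m and y of chip2_mid in the frame of fixture between -0.26 and -0.159 m), for 0.3 s.
3. every bracket is pinned to the plate ((horizontal distance between bracket0_hole and plate_hole0 below 0.005 m or horizontal distance between bracket0_hole and plate_hole1 below 0.005 m or horizontal distance between bracket0_hole and plate_hole2 below 0.005 m or horizontal distance between bracket0_hole and plate_hole3 below 0.005 m) and ((horizontal distance between pin0_grip and bracket0_hole below 0.005 m and angle between pin0_grip's own z axis and vertical below 0.12 rad and z of pin0_grip in the frame of fixture between 0.0705 and 0.079 m) or (horizontal distance between pin1_grip and bracket0_hole below 0.005 m and angle between pin1_grip's own z axis and vertical below 0.12 rad and z of pin1_grip in the frame of fixture between 0.0705 and 0.079 m) or (horizontal distance between pin2_grip and bracket0_hole below 0.005 m and angle between pin2_grip's own z axis and vertical below 0.12 rad and z of pin2_grip in the frame of fixture between 0.0705 and 0.079 m) or (horizontal distance between pin3_grip and bracket0_hole below 0.005 m and angle between pin3_grip's own z axis and vertical below 0.12 rad and z of pin3_grip in the frame of fixture between 0.0705 and 0.079 m) or (horizontal distance between pin4_grip and bracket0_hole below 0.005 m and angle between pin4_grip's own z axis and vertical below 0.12 rad and z of pin4_grip in the frame of fixture between 0.0705 and 0.079 m)) and z of bracket0_hole in the frame of fixture between 0.045 and 0.052 m and angle between each of bracket0_hole, bracket1_hole, bracket2_hole, bracket3_hole's own z axis and vertical below 0.08 rad and angle between the x axis of each of bracket0_hole, bracket1_hole, bracket2_hole, bracket3_hole and the x axis of fixture, either way round below 0.2 rad and (horizontal distance between bracket1_hole and plate_hole0 below 0.005 m or horizontal distance between bracket1_hole and plate_hole1 below 0.005 m or horizontal distance between bracket1_hole and plate_hole2 below 0.005 m or horizontal distance between bracket1_hole and plate_hole3 below 0.005 m) and ((horizontal distance between pin0_grip and bracket1_hole below 0.005 m and angle between pin0_grip's own z axis and vertical below 0.12 rad and z of pin0_grip in the frame of fixture between 0.0705 and 0.079 m) or (horizontal distance between pin1_grip and bracket1_hole below 0.005 m and angle between pin1_grip's own z axis and vertical below 0.12 rad and z of pin1_grip in the frame of fixture between 0.0705 and 0.079 m) or (horizontal distance between pin2_grip and bracket1_hole below 0.005 m and angle between pin2_grip's own z axis and vertical below 0.12 rad and z of pin2_grip in the frame of fixture between 0.0705 and 0.079 m) or (horizontal distance between pin3_grip and bracket1_hole below 0.005 m and angle between pin3_grip's own z axis and vertical below 0.12 rad and z of pin3_grip in the frame of fixture between 0.0705 and 0.079 m) or (horizontal distance between pin4_grip and bracket1_hole below 0.005 m and angle between pin4_grip's own z axis and vertical below 0.12 rad and z of pin4_grip in the frame of fixture between 0.0705 and 0.079 m)) and z of bracket1_hole in the frame of fixture between 0.045 and 0.052 m and (horizontal distance between bracket2_hole and plate_hole0 below 0.005 m or horizontal distance between bracket2_hole and plate_hole1 below 0.005 m or horizontal distance between bracket2_hole and plate_hole2 below 0.005 m or horizontal distance between bracket2_hole and plate_hole3 below 0.005 m) and ((horizontal distance between pin0_grip and bracket2_hole below 0.005 m and angle between pin0_grip's own z axis and vertical below 0.12 rad and z of pin0_grip in the frame of fixture between 0.0705 and 0.079 m) or (horizontal distance between pin1_grip and bracket2_hole below 0.005 m and angle between pin1_grip's own z axis and vertical below 0.12 rad and z of pin1_grip in the frame of fixture between 0.0705 and 0.079 m) or (horizontal distance between pin2_grip and bracket2_hole below 0.005 m and angle between pin2_grip's own z axis and vertical below 0.12 rad and z of pin2_grip in the frame of fixture between 0.0705 and 0.079 m) or (horizontal distance between pin3_grip and bracket2_hole below 0.005 m and angle between pin3_grip's own z axis and vertical below 0.12 rad and z of pin3_grip in the frame of fixture between 0.0705 and 0.079 m) or (horizontal distance between pin4_grip and bracket2_hole below 0.005 m and angle between pin4_grip's own z axis and vertical below 0.12 rad and z of pin4_grip in the frame of fixture between 0.0705 and 0.079 m)) and z of bracket2_hole in the frame of fixture between 0.045 and 0.052 m and (horizontal distance between bracket3_hole and plate_hole0 below 0.005 m or horizontal distance between bracket3_hole and plate_hole1 below 0.005 m or horizontal distance between bracket3_hole and plate_hole2 below 0.005 m or horizontal distance between bracket3_hole and plate_hole3 below 0.005 m) and ((horizontal distance between pin0_grip and bracket3_hole below 0.005 m and angle between pin0_grip's own z axis and vertical below 0.12 rad and z of pin0_grip in the frame of fixture between 0.0705 and 0.079 m) or (horizontal distance between pin1_grip and bracket3_hole below 0.005 m and angle between pin1_grip's own z axis and vertical below 0.12 rad and z of pin1_grip in the frame of fixture between 0.0705 and 0.079 m) or (horizontal distance between pin2_grip and bracket3_hole below 0.005 m and angle between pin2_grip's own z axis and vertical below 0.12 rad and z of pin2_grip in the frame of fixture between 0.0705 and 0.079 m) or (horizontal distance between pin3_grip and bracket3_hole below 0.005 m and angle between pin3_grip's own z axis and vertical below 0.12 rad and z of pin3_grip in the frame of fixture between 0.0705 and 0.079 m) or (horizontal distance between pin4_grip and bracket3_hole below 0.005 m and angle between pin4_grip's own z axis and vertical below 0.12 rad and z of pin4_grip in the frame of fixture between 0.0705 and 0.079 m)) and z of bracket3_hole in the frame of fixture between 0.045 and 0.052 m), for 0.2 s.
At the end, for the whole second after the job is handed in: All offcuts lie in the chip tray. Every bracket lies flat on the plate (within 0.08 rad), square to it within 0.2 rad, its hole within 5 mm of a plate hole, with an upright pin through both, shoulder on the bracket (within about 4 mm). The scraper is down on the bench, clear of plate and tray (all of step 2 and all of step 3 and height (world z) of scraper_grip below 0.06 m and (x of scraper_grip in the frame of fixture below -0.085 m or x of scraper_grip in the frame of fixture above 0.085 m or y of scraper_grip in the frame of fixture below -0.275 m or y of scraper_grip in the frame of fixture above 0.175 m)); the robot touches nothing.
It fails at once if an offcut on the plate is touched with the fingers ((contact force between the fingers and chip0 above 1 N and z of chip0_mid in the frame of fixture above 0.046 m) or (contact force between the fingers and chip1 above 1 N and z of chip1_mid in the frame of fixture above 0.046 m) or (contact force between the fingers and chip2 above 1 N and z of chip2_mid in the frame of fixture above 0.046 m)).
It fails at once if the bottle is moved by more than 2 cm or tipped (distance of oil_bottle from where it was at the start of the episode above 0.02 m or angle between oil_bottle's own z axis and vertical above 0.3 rad).
Of bracket0, bracket1, bracket2, bracket3 only 3 to 4 are there at a start; the rules pass over those that are not, and their reading is None.
Of chip0, chip1, chip2 only 2 to 3 are there at a start; the rules pass over those that are not, and their reading is None.
At some moment in a run one of bracket0, bracket1, bracket2, bracket3, scraper may be knocked a few centimetres aside while the robot is not near it.
Once in a run the grip may slacken for a moment while it holds something.
It also fails if it takes over 210 s, if anything falls off the work surface, if the arm or the gripper's body presses on something with over 40 N, if the wrist force passes 120 N, or if a joint passes its speed limit or range.

## Working session

There is one attempt and no reset: what is moved stays moved. The work goes in short steps, Python scripts to look and compute and a tool call to move; the robot and the scene stay as the last step left them, time stands still between calls to the robot, and variables do not carry over. Pictures are saved under pics/ and viewed, and the job is handed in when it is done.

Besides the shell and the picture viewer there is one more tool, called after "Call:" as a command line: name --pt "numbers of a row" for each row, then --argument value for the rest. play_rows: Moves the arm, as the interface text tells. Its arguments: {"type":"object","properties":{"translation":{"type":"array","items":{"type":"array","items":{"type":"number"}}},"twist":{"type":"array","items":{"type":"number"}},"jaw":{"type":"number"},"squeeze":{"type":"number"}},"required":["translation","twist"]}

```bash
ls -la; mkdir -p pics; cat > h.py <<'E'
import numpy as np, cv2
from station import robot
def cam(n):
    c=robot.camera_info(n); return np.array(c["intrinsics"]),np.array(c["origin"]),np.array(c["attitude"])
def cloud(n,depth):
    K,o,R=cam(n); v,u=np.mgrid[0:depth.shape[0],0:depth.shape[1]]
    d=depth.astype(float); p=np.stack([(u-K[0,2])/K[0,0]*d,(v-K[1,2])/K[1,1]*d,d],-1)
    w=p@R.T+o; w[d==0]=np.nan; return w
def save(n,img,s=1): cv2.imwrite("pics/"+n+".png",cv2.resize(img[...,::-1],None,fx=s,fy=s,interpolation=cv2.INTER_CUBIC))
E
python3 - <<'E'
from h import *
st=robot.get_state(); print({k:np.round(v,3).tolist() for k,v in st.items()})
for n in("top","side"):
    K,o,R=cam(n); print(n,K.tolist(),o.round(1).tolist(),R.round(3).tolist())
    im,d=robot.snapshot(n); save(n+"0",im,1.25); np.savez(n+"0.npz",im=im,d=d)
E
```

```text
total 12
drwxr-xr-x  3 agent agent 4096 Dec  7 15:54 .
drwxr-xr-x 23 root  root  4096 Dec  7 15:54 ..
drwxr-xr-x  2 agent agent 4096 Dec  7 15:54 pics
{'time': 0.0, 'joint_pos': [-1.275, 0.291, -0.154, 1.127, -0.0, 1.431], 'dq': [-0.0, 0.001, 0.001, 0.001, 0.0, 0.0], 'tau': [0.001, -53.714, 33.138, 0.016, -0.0, 0.0], 'tool_pos': [221.039, -475.729, 230.72], 'tool_rot': [[0.421, -0.907, -0.0], [-0.907, -0.421, 0.001], [-0.001, -0.0, -1.0]], 'force': [-0.278, -0.62, 0.168], 'wrist_torque': [-0.064, -0.055, 0.028], 'grip_width': 85.31}
top [[379.5230156232119, 0.0, 312.7691389423184], [0.0, 379.5230156232119, 189.35189474602947], [0.0, 0.0, 1.0]] [396.8, -40.0, 1238.6] [[-0.006, -0.993, 0.114], [-1.0, 0.005, -0.004], [0.004, -0.114, -0.993]]
side [[473.7959429413566, 0.0, 315.2363400386782], [0.0, 473.7959429413566, 202.8915003371645], [0.0, 0.0, 1.0]] [42.8, -829.2, 742.8] [[0.847, -0.311, 0.43], [-0.531, -0.496, 0.687], [-0.0, -0.811, -0.585]]
```

View pics/top0.png

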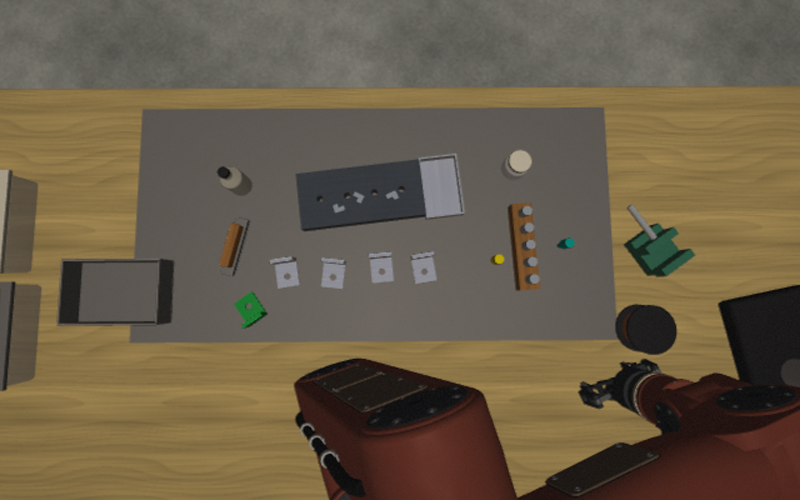

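View pics/side0.png

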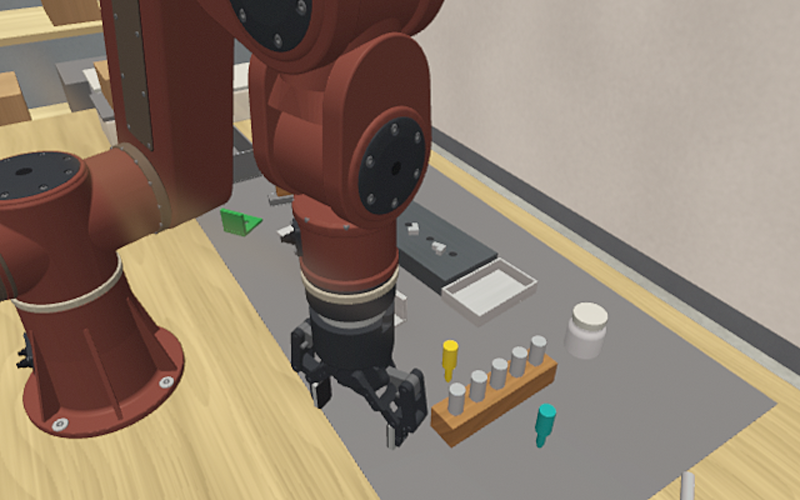

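```bash
python3 - <<'E'
from h import *
import pickle
im,d=robot.snapshot("top"); w=cloud("top",d)
res={}
for t in ["fixture","rack","scraper_grip","bracket0_hole","pin0_grip","chip0_mid","oil_bottle"]:
    r=robot.silhouettes("top",t); res[t]=r
    for x in r:
        m=x["mask"]; p=w[m]; 
        print(t,round(x["p"],2),np.round(x["point"],1).tolist(),m.sum(),"xyz med",np.nanmedian(p,0).round(1).tolist(),"zmax",np.nanpercentile(p[:,2],[2,98]).round(1).tolist())
pickle.dump((im,d,res),open("seg0.pkl","wb"))
print(robot.get_state()["time"])
save("plate0",im[115:200,225:385],5)
save("br0",im[185:270,155:365],3.8)
E
```

```text
fixture 0.67 [155.8, 302.5] 6111 xyz med [649.7, -20.7, 44.5] zmax [1.0, 50.8]
rack 0.59 [199.9, 412.9] 899 xyz med [501.0, -368.0, 44.5] zmax [5.5, 50.1]
scraper_grip 0.59 [195.0, 188.7] 742 xyz med [512.4, 353.9, 32.0] zmax [-0.7, 66.1]
scraper_grip 0.57 [210.9, 304.5] 384 xyz med [460.8, -17.5, 9.3] zmax [3.7, 61.4]
bracket0_hole 0.9 [211.1, 339.1] 398 xyz med [458.6, -126.5, 9.2] zmax [1.9, 60.8]
pin0_grip 0.51 [194.5, 422.8] 60 xyz med [506.5, -377.1, 88.7] zmax [55.8, 93.1]
pin0_grip 0.4 [220.7, 423.4] 79 xyz med [425.0, -383.1, 88.1] zmax [45.1, 93.9]
chip0_mid 0.25 [156.2, 307.9] 5930 xyz med [650.6, -17.8, 44.5] zmax [1.1, 50.4]
oil_bottle 0.77 [145.8, 188.2] 459 xyz med [668.6, 338.9, 98.7] zmax [3.5, 152.7]
0.5
```

View pics/plate0.png

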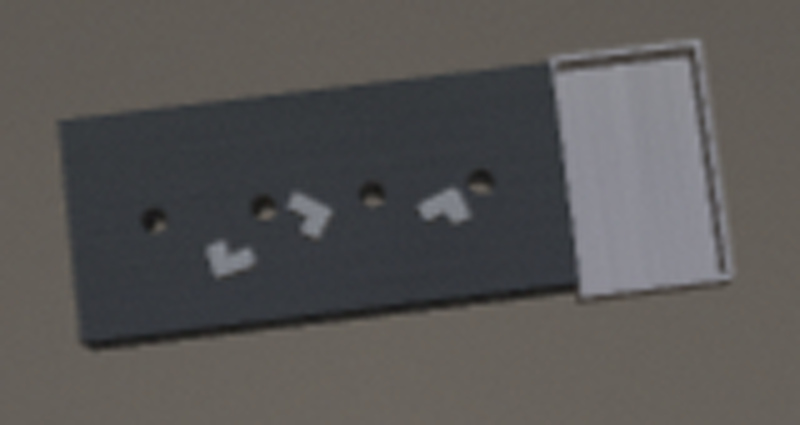

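View pics/br0.png

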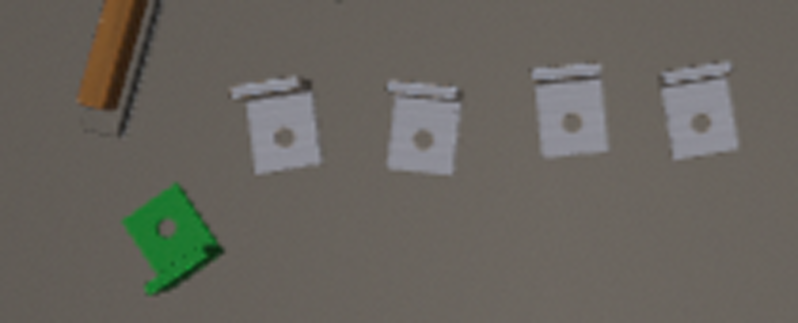

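```bash
cat >> h.py <<'E'
from scipy.optimize import least_squares
from scipy.ndimage import map_coordinates, gaussian_filter
def proj(n,P):
    K,o,R=cam(n); c=(np.asarray(P,float)-o)@R; return np.stack([K[0,0]*c[:,0]/c[:,2]+K[0,2],K[1,1]*c[:,1]/c[:,2]+K[1,2]],-1)
def unproj(n,uv,z):
    K,o,R=cam(n); uv=np.atleast_2d(np.asarray(uv,float)); d=np.stack([(uv[:,0]-K[0,2])/K[0,0],(uv[:,1]-K[1,2])/K[1,1],np.ones(len(uv))],-1)@R.T
    return o+d*((z-o[2])/d[:,2])[:,None]
def T(p,L):
    c,s=np.cos(p[2]),np.sin(p[2]); L=np.asarray(L,float)
    return np.stack([p[0]+c*L[...,0]-s*L[...,1],p[1]+s*L[...,0]+c*L[...,1],L[...,2]+(p[3] if len(p)>3 else 0)],-1)
def fit(views,segs,p0,win=4,iters=6,trim=True,step=4.0,gmin=4):
    """views: list of (cam,img); segs: list of (a,b) model segments, p0: x,y,yaw(,z)"""
    A=[];B=[]
    for a,b in segs:
        a,b=np.array(a,float),np.array(b,float); k=max(4,int(np.linalg.norm(b-a)/step)); t=np.linspace(.06,.94,k)[:,None]
        A.append(a+(b-a)*t); B.append(np.repeat((b-a)[None]/np.linalg.norm(b-a),k,0))
    A=np.concatenate(A);B=np.concatenate(B); p=np.array(p0,float)
    G={n:gaussian_filter(i.astype(float).mean(-1),0.7) for n,i in views}
    for it in range(iters):
        W=win if it<2 else max(1.5,win/2)
        obs=[]
        for n,_ in views:
            q=proj(n,T(p,A)); q2=proj(n,T(p,A+B)); t=q2-q; t/=np.linalg.norm(t,axis=1)[:,None]; nn=np.stack([-t[:,1],t[:,0]],-1)
            s=np.arange(-W-1,W+1.01,0.25); xy=q[:,None]+nn[:,None]*s[:,None]
            v=map_coordinates(G[n],[xy[...,1],xy[...,0]],order=3,mode="nearest")
            g=np.abs(np.gradient(v,s,axis=1)); g[:,:3]=0; g[:,-3:]=0
            g=g*np.exp(-0.5*(s/W)**2)
            k=g.argmax(1); ok=g.max(1)>gmin
            off=s[k].copy()
            for i in range(len(k)):
                j=k[i]
                if 0<j<len(s)-1:
                    a,b,c=g[i,j-1],g[i,j],g[i,j+1]; de=a-2*b+c
                    if de<0: off[i]+=0.25*0.5*(a-c)/de
            obs.append((n,ok,nn,q+nn*off[:,None]))
        def r(x):
            return np.concatenate([(((proj(n,T(x,A))-tg)*nn).sum(1))[ok] for n,ok,nn,tg in obs])
        S=least_squares(r,p,loss="soft_l1",f_scale=0.4,x_scale=[1,1,.01]+[1]*(len(p)-3)); p=S.x
    rr=r(p); return p,np.sqrt(np.median(rr**2)),len(rr)
def box(x0,x1,y0,y1,z): 
    c=[(x0,y0,z),(x1,y0,z),(x1,y1,z),(x0,y1,z)]; return [(c[i],c[(i+1)%4]) for i in range(4)]
PLATE=box(-72.5,72.5,-160,160,45)
RACK=box(-110,110,-25,25,45)
LEG=[((-27,-28,8),(-27,28,8)),((-27,-28,8),(34,-28,8)),((-27,28,8),(34,28,8))]
FLT=box(35,45,-28,28,58)
SCR=[((-55,-12,62),(55,-12,62)),((-55,12,62),(55,12,62)),((-55,-12,62),(-55,12,62)),((55,-12,62),(55,12,62))]
def circ(n,r,z,cx=0,cy=0):
    a=np.linspace(0,2*np.pi,n+1); return [((cx+r*np.cos(a[i]),cy+r*np.sin(a[i]),z),(cx+r*np.cos(a[i+1]),cy+r*np.sin(a[i+1]),z)) for i in range(n)]
def overlay(n,img,items,name,crop,s):
    im=cv2.resize(img[...,::-1].copy(),None,fx=s,fy=s,interpolation=cv2.INTER_CUBIC)
    for p,segs in items:
        for a,b in segs:
            q=(proj(n,T(p,np.array([a,b])))+.5)*s-.5; cv2.line(im,tuple(int(round(v)) for v in q[0]),tuple(int(round(v)) for v in q[1]),(0,0,255),1)
    r0,r1,c0,c1=[int(v*s) for v in crop]; cv2.imwrite("pics/"+name+".png",im[r0:r1,c0:c1])
E
python3 - <<'E'
from h import *
t=np.load("top0.npz");s=np.load("side0.npz"); im=t["im"];w=cloud("top",t["d"]);ims=s["im"];ws=cloud("side",s["d"])
# plate init from depth, plane check
for n,ww in(("top",w),("side",ws)):
    z=ww[...,2]; m=(z>-15)&(z<15)&(ww[...,0]>350)&(ww[...,0]<780)&(abs(ww[...,1])<400); print(n,"bench z",np.nanmedian(z[m]),np.nanstd(z[m]))
m=(abs(w[...,2]-45)<6)&(w[...,0]>560)&(w[...,0]<760)&(abs(w[...,1])<220); print("plate z",np.nanmedian(w[m][:,2]))
# corners of plate in top pixels (from crop 5x, offset 225,115)
c=unproj("top",np.array([[59,121],[550,62],[578,290],[83,345]])/5+[225,115],45); print(c.round(1))
ctr=c.mean(0); d=c[0]-c[1]; yaw=np.arctan2(-d[0],d[1]); print(ctr,yaw)
p,e,k=fit([("top",im)],PLATE,[ctr[0],ctr[1],yaw]); print("plate",p.round(3),e,k)
p2,e,k=fit([("top",im)],PLATE,list(p)+[0]); print("plate z free",p2.round(3),e,k)
m=cv2.inRange(im,(0,0,0),(255,255,255))
overlay("top",im,[(p,PLATE),(p,circ(16,8,45,0,-105)),(p,circ(16,8,45,0,-35)),(p,circ(16,8,45,0,35)),(p,circ(16,8,45,0,105))],"ov_plate",(115,200,225,385),5)
overlay("side",ims,[(p,PLATE)],"ov_plate_s",(150,260,310,440),5)
for i in(-105,-35,35,105): print(T(p,[(0,i,45)]).round(1))
E
```

```text
top bench z 2.120274756406616 3.1084526893176685
side bench z 2.2231307598704007 2.714612153327044
plate z 45.74348653262621
[[ 697.1  197.9   45. ]
 [ 734.4 -118.1   45. ]
 [ 585.5 -134.    45. ]
 [ 551.9  180.2   45. ]]
[642.23199952  31.51703971  45.        ] 0.1177371561335189
plate [6.42127e+02 3.28640e+01 1.15000e-01] 0.7898906721950123 232
plate z free [6.39026e+02 3.18990e+01 1.16000e-01 1.58410e+01] 0.5808892058243899 232
[[654.2 -71.4  45. ]]
[[646.2  -1.9  45. ]]
[[638.1  67.6  45. ]]
[[630.  137.2  45. ]]
```

View pics/ov_plate.png

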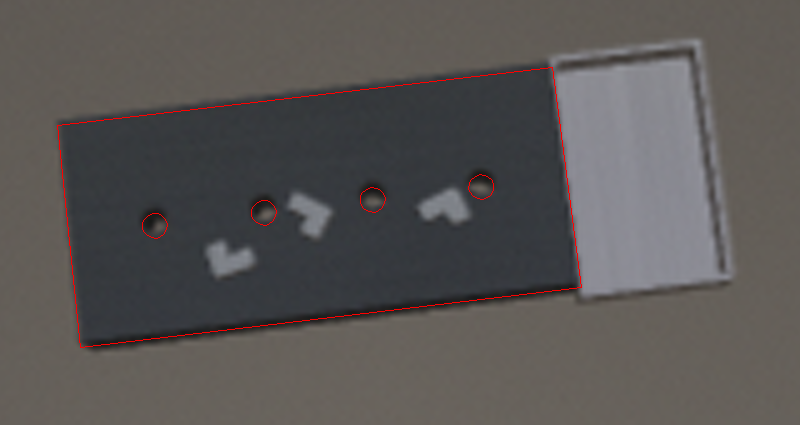

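View pics/ov_plate_s.png

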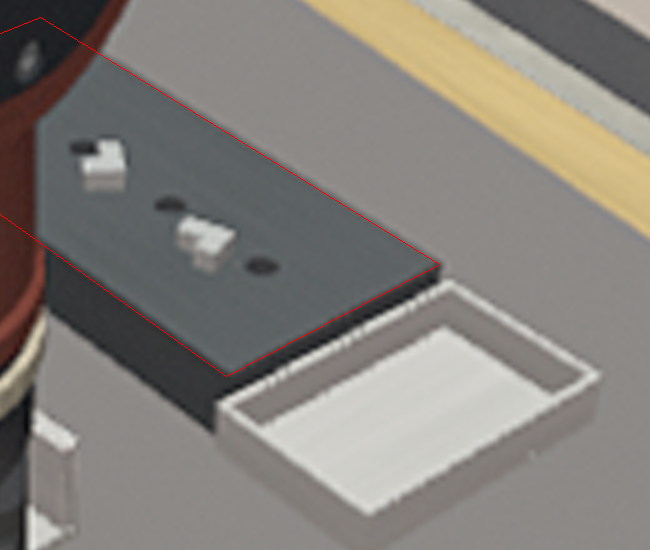

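```bash
cat > fits.py <<'E'
from h import *
PL3=[PLATE[i] for i in (0,1,2)]
HOLES=sum([circ(12,8,45,0,i) for i in(-105,-35,35,105)],[])
E
python3 - <<'E'
from fits import *
import pickle
t=np.load("top0.npz");s=np.load("side0.npz"); im=t["im"];ims=s["im"]
p0=[642.1,32.9,.115]
for nm,seg in(("3edges",PL3),("holes",HOLES),("3e+z",PL3),("ends",[PLATE[0],PLATE[2]])):
    q=p0+([0] if nm.endswith("z") else []); p,e,k=fit([("top",im)],seg,q,win=3); print("top",nm,p.round(3),round(e,2),k)
# side: use far edge and tray end edge, part of near
sg=[((72.5,-160,45),(72.5,-20,45)),((-72.5,-160,45),(72.5,-160,45)),((-72.5,-160,45),(-72.5,-60,45))]
p,e,k=fit([("side",ims)],sg,p0,win=3); print("side",p.round(3),e,k)
pb,e,k=fit([("side",ims)],sum([circ(12,8,45,0,i) for i in(-105,-35)],[]),p0,win=3); print("side holes",pb.round(3),e,k)
# brackets: hole points approx from crop 3.8x off (155,185)
im2,d,res=pickle.load(open("seg0.pkl","rb"))
out=[]
for hx,hy,fx,fy in((285,138,264,88),(424,139,424,90),(571,123,567,73),(702,123,696,72)):
    h=unproj("top",np.array([[hx,hy]])/3.8+[155,185],8)[0]; f=unproj("top",np.array([[fx,fy]])/3.8+[155,185],58)[0]
    yaw=np.arctan2(*(f-h)[[1,0]])
    p,e,k=fit([("top",im)],LEG,[h[0],h[1],yaw],win=3); ph,eh,_=fit([("top",im)],LEG+circ(10,8,8),[h[0],h[1],yaw],win=3); pf,ef,_=fit([("top",im)],FLT,p,win=3)
    print("br",h[:2].round(1),round(yaw,3),"leg",p.round(3),round(e,2),"leg+hole",ph.round(3),round(eh,2),"fl",pf.round(3),round(ef,2)); out.append((ph,LEG+FLT+circ(12,8,8)))
overlay("top",im,out,"ov_br",(185,270,155,365),3.8)
E
```

```text
top 3edges [6.45651e+02 3.32800e+01 1.16000e-01] 0.04 152
top holes [6.4326e+02 3.4968e+01 6.6000e-02] 0.57 188
top 3e+z [ 6.45808e+02  3.33200e+01  1.16000e-01 -5.83000e-01] 0.05 152
top ends [-9.981443e+03 -1.194222e+03  1.150000e-01] nan 0
side [6.45953e+02 2.19970e+01 1.16000e-01] 0.032430367916753376 96
side holes [6.44408e+02 3.26280e+01 1.10000e-01] 0.08513282241934987 96
br [435.4 222.6] 0.183 leg [4.37536e+02 2.25100e+02 1.58000e-01] 0.06 leg+hole [4.37314e+02 2.25024e+02 1.58000e-01] 0.08 fl [4.37698e+02 2.24282e+02 1.61000e-01] 0.15
br [433.9 104.5] -0.143 leg [ 4.34404e+02  1.06911e+02 -1.10000e-01] 0.06 leg+hole [ 4.34606e+02  1.06761e+02 -1.09000e-01] 0.08 fl [ 4.33786e+02  1.09247e+02 -1.78000e-01] 0.34
br [446.7 -20.5] 0.06 leg [ 4.4850e+02 -1.9849e+01  9.7000e-02] 0.06 leg+hole [ 4.48452e+02 -1.98450e+01  9.70000e-02] 0.07 fl [ 4.48581e+02 -1.91000e+01  7.10000e-02] 0.18
br [ 446.1 -132.1] 0.201 leg [ 4.47698e+02 -1.29827e+02  1.66000e-01] 0.05 leg+hole [ 4.47636e+02 -1.29836e+02  1.66000e-01] 0.06 fl [ 4.47647e+02 -1.32950e+02  2.27000e-01] 0.29
  return _methods._mean(a, axis=axis, dtype=dtype,
  ret = ret.dtype.type(ret / rcount)
```

View pics/ov_br.png

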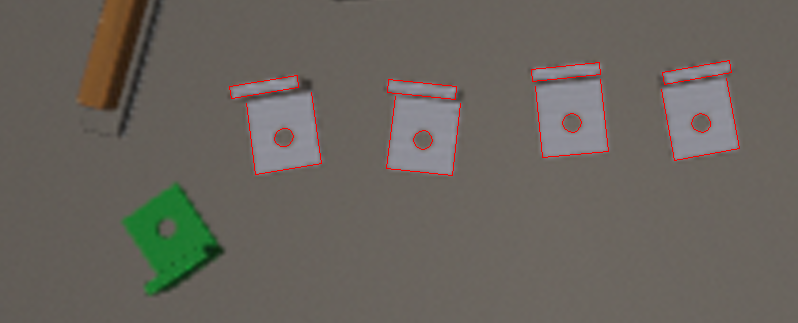

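```bash
python3 - <<'E'
from fits import *
t=np.load("top0.npz"); im=t["im"];w=cloud("top",t["d"])
# scraper: orange color pixels at z~62
hsv=cv2.cvtColor(im,cv2.COLOR_RGB2HSV)
m=(hsv[...,0]>5)&(hsv[...,0]<22)&(hsv[...,1]>120); m[:, :165]=0;m[:,210:]=0;m[:170]=0;m[230:]=0
r=cv2.minAreaRect(np.argwhere(m)[:,::-1].astype(np.float32)); print(r,m.sum())
b=unproj("top",cv2.boxPoints(r),62); L=[(np.linalg.norm(b[i]-b[(i+1)%4]),b[(i+1)%4]-b[i]) for i in range(4)]
d=max(L,key=lambda x:x[0])[1]; yaw=np.arctan2(d[1],d[0]); c=b.mean(0); print(c,yaw,[l[0] for l in L])
p,e,k=fit([("top",im)],SCR,[c[0],c[1],yaw],win=3); print("scr",p.round(3),e,k)
FOOT=box(-75,75,-17,17,22)
pf,e,k=fit([("top",im)],FOOT,p,win=3); print("foot",pf.round(3),e,k)
overlay("top",im,[(p,SCR+FOOT)],"ov_scr",(165,230,165,215),8)
m=(hsv[...,0]>5)&(hsv[...,0]<22)&(hsv[...,1]>120); m[:, :400]=0;m[:,440:]=0;m[:155]=0;m[240:]=0
r=cv2.minAreaRect(np.argwhere(m)[:,::-1].astype(np.float32)); b=unproj("top",cv2.boxPoints(r),45); c=b.mean(0); print(r,c)
L=[(np.linalg.norm(b[i]-b[(i+1)%4]),b[(i+1)%4]-b[i]) for i in range(4)]; d=max(L,key=lambda x:x[0])[1]; yaw=np.arctan2(d[1],d[0]); 
if yaw>1.57: yaw-=np.pi
if yaw<-1.57: yaw+=np.pi
rr,e,k=fit([("top",im)],RACK,[c[0],c[1],yaw],win=3); print("rack",rr.round(3),e,k,yaw)
it=[(rr,RACK)]
for i in range(5):
    q=T(rr,[(-84+42*i,0,0)])[0]; pp,e,k=fit([("top",im)],circ(14,12,90),[q[0],q[1],0],win=3,step=2); print("pin",i,q[:2].round(1),pp[:2].round(1),round(e,2),k); it.append((pp,circ(14,12,90)))
overlay("top",im,it,"ov_rack",(155,240,390,470),6)
E
```

```text
((184.51600646972656, 196.08798217773438), (10.079999923706055, 34.7599983215332), 16.26020622253418) 347
[512.99688742 353.87411235  62.        ] -0.2507311136070285 [np.float64(107.5618905879883), np.float64(31.811728447899164), np.float64(107.4692324181978), np.float64(31.487877563796168)]
scr [ 5.12254e+02  3.42692e+02 -7.80000e-02] 0.43367249735847463 55
foot [ 5.11583e+02  3.42025e+02 -2.30000e-02] 0.6487736927925772 57
((418.5240173339844, 196.8903045654297), (69.21102142333984, 18.39472007751465), 83.8844985961914) [ 508.96676088 -379.30466012   45.        ]
rack [ 5.09018e+02 -3.84038e+02  6.60000e-02] 0.09453190755212743 134 0.0663353576542498Traceback (most recent call last):
  File "<stdin>", line 21, in <module>
  File "h.py", line 47, in fit
    S=least_squares(r,p,loss="soft_l1",f_scale=0.4,x_scale=[1,1,.01]+[1]*(len(p)-3)); p=S.x
    return func(*args, **kwargs)
    result = trf(vector_fun.fun, vector_fun.jac, x0, f0, J0, lb, ub, ftol, xtol,
                 gtol, max_nfev, x_scale, loss_function, tr_solver,
                 tr_options.copy(), verbose, callback=callba
[... 1055 characters left out ...]

    return np.atleast_1d(self.fun(x))
                         ~~~~~~~~^^^
    return self.f(x, *self.args, **self.kwargs)
           ~~~~~~^^^^^^^^^^^^^^^^^^^^^^^^^^^^^^
  File "h.py", line 46, in r
    return np.concatenate([(((proj(n,T(x,A))-tg)*nn).sum(1))[ok] for n,ok,nn,tg in obs])
                              ~~~~^^^^^^^^^^
  File "h.py", line 13, in proj
    K,o,R=cam(n); c=(np.asarray(P,float)-o)@R; return np.stack([K[0,0]*c[:,0]/c[:,2]+K[0,2],K[1,1]*c[:,1]/c[:,2]+K[1,2]],-1)
          ~~~^^^
  File "h.py", line 4, in cam
    c=robot.camera_info(n); return np.array(c["intrinsics"]),np.array(c["origin"]),np.array(c["attitude"])
ValueError: time passes only in moves, steps and waits
```

View pics/ov_scr.png

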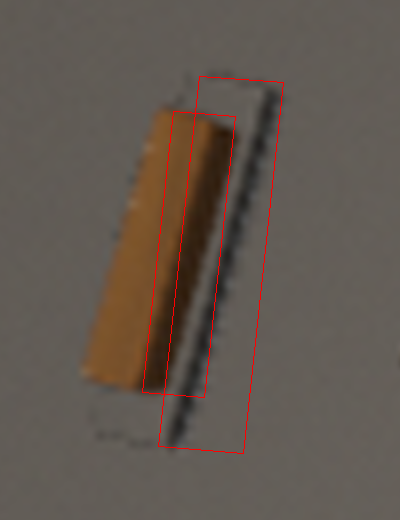

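```bash
cat >> h.py <<'E'
import functools
cam=functools.lru_cache(None)(cam)
E
python3 - <<'E'
from fits import *
t=np.load("top0.npz"); im=t["im"]
FOOT=box(-75,75,-17,17,22)
b=unproj("top",(np.array([[163,108],[214,118],[138,388],[83,374]])+.5)/8-.5+[165,165],62); print(b.round(1)); c=b.mean(0)
for yaw in (-.2,-.25,-.3):
    p,e,k=fit([("top",im)],SCR,[c[0],c[1],yaw],win=2); print("scr",p.round(3),e,k)
overlay("top",im,[(p,SCR+FOOT)],"ov_scr2",(165,230,165,215),8)
rr=[509,-384,.066]
rr,e,k=fit([("top",im)],[RACK[0],RACK[1],RACK[3]]+[RACK[2]],[508.97,-379.3,.066],win=2);print("rack",rr.round(3),e,k)
it=[(rr,RACK)]
for i,(u,v) in enumerate([(527,211),(529,228),(531,244),(532,262),(534,280)]):
    q=unproj("top",[[u/1.25,v/1.25]],90)[0]
    pp,e,k=fit([("top",im)],circ(14,12,90),[q[0],q[1],0],win=2.5,step=2,iters=1); print("pin",i,q[:2].round(1),pp[:2].round(1),round(e,2),k); it.append((pp,circ(14,12,90)))
overlay("top",im,it,"ov_rack",(155,240,390,470),6)
E
```

```text
[[569.4 354.5  62. ]
 [565.3 334.4  62. ]
 [460.  360.6  62. ]
 [465.5 382.   62. ]]
scr [ 5.14485e+02  3.59806e+02 -2.45000e-01] 0.054760682047312964 40
scr [ 5.14484e+02  3.59806e+02 -2.45000e-01] 0.0548367365258168 40
scr [ 5.14481e+02  3.59806e+02 -2.45000e-01] 0.054977123294566395 40
rack [ 5.09022e+02 -3.84034e+02  6.50000e-02] 0.10011752202324485 133
pin 0 [ 590.1 -379.3] [ 592.7 -378.8] 0.14 56
pin 1 [ 548.  -382.6] [ 550.7 -381.9] 0.13 56
pin 2 [ 508.7 -385.9] [ 509.1 -384.4] 0.12 56
pin 3 [ 464.9 -386.6] [ 467. -387.] 0.14 56
pin 4 [ 421.4 -389.7] [ 424.9 -389.6] 0.15 56
```

View pics/ov_scr2.png

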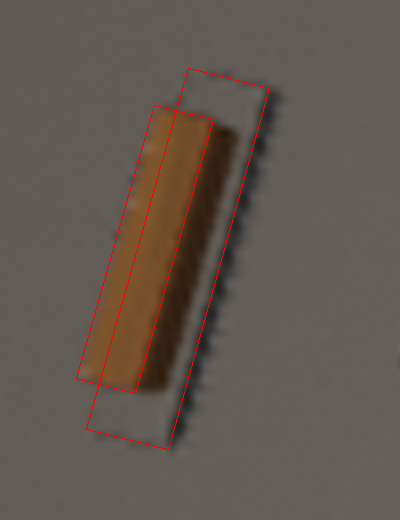

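View pics/ov_rack.png

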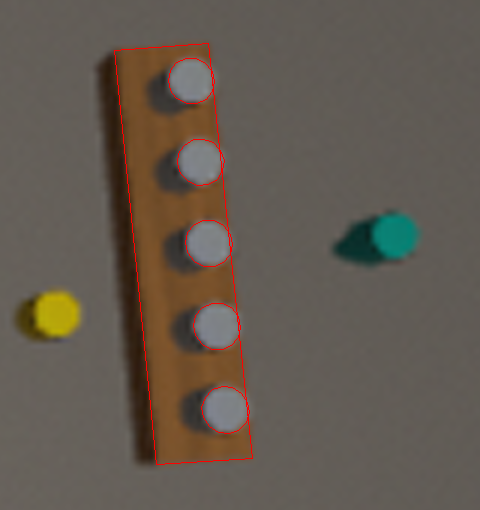

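```bash
cat >> h.py <<'E'
def wrap(a): return (a+np.pi)%(2*np.pi)-np.pi
def plan(*wps,start=None):
    """wps: (x,y,z,theta) world mm; theta=None keeps. prints rows in tool axes cm relative to present measured pose"""
    st=robot.get_state(); p=np.array(st["tool_pos"]); R=np.array(st["tool_rot"])
    th=np.arctan2(R[1,0],R[0,0]); print("t",round(st["time"],2),"at",p.round(1),"th",round(th,3),"grip",round(st["grip_width"],1),"F",np.round(st["force"],1),"q",np.round(st["joint_pos"],2))
    th0=th; prev=p; pth=th
    # exact level tool axes
    Rx=np.array([np.cos(th),np.sin(th),0]);Ry=np.array([np.sin(th),-np.cos(th),0])
    for x,y,z,t in wps:
        q=np.array([x,y,z],float); d=q-p; t=pth if t is None else t
        n=max(np.linalg.norm(q-prev)/62.5, abs(t-pth)/0.1867)
        print("row",[round(d@Rx/10,2),round(d@Ry/10,2),round(-d[2]/10,2)],"twist",round(-(t-th0),3),"nrows>=%.1f"%n); prev=q; pth=t
E
python3 -c "
from h import *
plan((514.5,359.8,150,1.326),(514.5,359.8,27,1.326))"
```

```text
t 0.5 at [ 221.2 -476.1  231.3] th -1.136 grip 85.6 F [ 1.  -0.2  0.6] q [-1.28  0.29 -0.15  1.13 -0.    1.43]
row [np.float64(-63.46), np.float64(-61.82), np.float64(8.13)] twist -2.462 nrows>=14.2
row [np.float64(-63.46), np.float64(-61.82), np.float64(20.43)] twist -2.462 nrows>=2.0
```

Call:
play_rows --pt "-63.5 -61.8 8" --pt "-63.5 -61.8 8" --pt "-63.5 -61.8 8" --pt "-63.5 -61.8 8" --pt "-63.5 -61.8 8" --pt "-63.5 -61.8 8" --pt "-63.5 -61.8 8" --pt "-63.5 -61.8 8" --pt "-63.5 -61.8 8" --pt "-63.5 -61.8 8" --pt "-63.5 -61.8 8" --pt "-63.5 -61.8 8" --pt "-63.5 -61.8 8" --pt "-63.5 -61.8 8" --pt "-63.5 -61.8 8" --pt "-63.5 -61.8 8" --twist '[-2.462,-2.462,-2.462,-2.462,-2.462,-2.462,-2.462,-2.462,-2.462,-2.462,-2.462,-2.462,-2.462,-2.462,-2.462,-2.462]' --jaw 6

```text
time: 2.5
tool_pos: [513.8, 360.4, 150.7]
tool_rot: [[0.241, 0.97, -0.001], [0.97, -0.241, -0.001], [-0.001, -0.001, -1.0]]
force: [-0.6, -0.5, -0.2]
grip_width: 60.0
```

```bash
python3 -c "
from h import *
plan((514.5,359.8,27,1.326))"
```

```text
t 2.5 at [513.8 360.4 150.7] th 1.327 grip 60.0 F [-0.6 -0.5 -0.2] q [ 0.5   0.54  0.01  1.05 -0.    0.74]
row [np.float64(-0.04), np.float64(0.08), np.float64(12.37)] twist 0.001 nrows>=2.0
```

Call:
play_rows --pt "0 0.1 6" --pt "0 0.1 11" --pt "0 0.1 12.4" --pt "0 0.1 12.4" --twist '[0,0,0,0]'

```text
time: 3.0
tool_pos: [515.2, 358.9, 27.9]
tool_rot: [[0.243, 0.97, -0.0], [0.97, -0.243, -0.0], [-0.0, -0.0, -1.0]]
force: [0.9, 0.5, 0.4]
grip_width: 59.8
```

Call:
play_rows --pt "0 0 0" --pt "0 0 0" --pt "0 0 0" --pt "0 0 0" --pt "0 0 0" --twist '[0,0,0,0,0]' --jaw 0 --squeeze 80

```text
time: 3.62
tool_pos: [516.4, 360.3, 29.3]
tool_rot: [[0.242, 0.97, 0.003], [0.97, -0.242, 0.001], [0.002, 0.002, -1.0]]
force: [-0.5, -1.5, 6.9]
grip_width: 23.2
```

```bash
python3 - <<'E'
from h import *
pl=[645.65,33.28,.116]
a=T(pl,[(0,128,0),(0,-168,0)]); print(a.round(1))
th=.116+np.pi/2
plan((a[0,0],a[0,1],150,th),(a[0,0],a[0,1],75,th))
im,d=robot.snapshot("top"); save("grab",im[130:260,150:300],4)
E
```

```text
[[ 630.8  160.4    0. ]
 [ 665.1 -133.6    0. ]]
t 3.62 at [516.4 360.3  29.3] th 1.326 grip 23.2 F [-0.5 -1.5  6.9] q [ 0.49  0.65 -0.13  0.78 -0.    0.74]
row [np.float64(-16.61), np.float64(15.95), np.float64(-12.07)] twist -0.361 nrows>=4.2
row [np.float64(-16.61), np.float64(15.95), np.float64(-4.57)] twist -0.361 nrows>=1.2
```

View pics/grab.png

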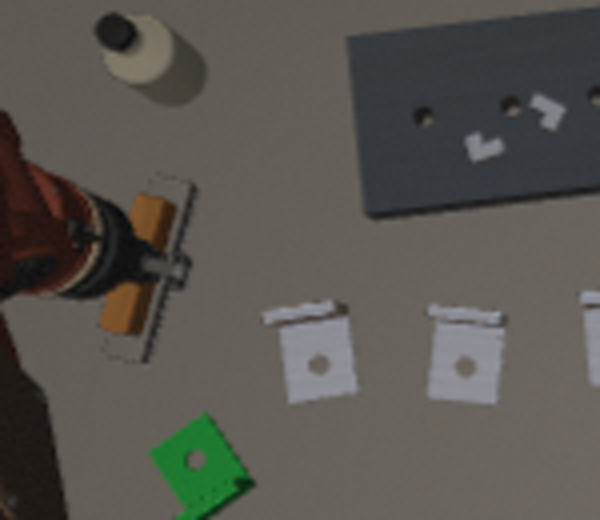

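```bash
cat >> h.py <<'E'
def avg(n=8):
    P=[];Th=[];F=[];G=[];Z=[]
    for i in range(n):
        s=robot.get_state(); P.append(s["tool_pos"]); R=np.array(s["tool_rot"]); Th.append(np.arctan2(R[1,0],R[0,0])); F.append(s["force"]);G.append(s["grip_width"]);Z.append(R[:,2])
        if i<n-1: robot.snapshot("top")
    P=np.array(P); print("avg t",round(s["time"],2),P.mean(0).round(2),"sd",P.std(0).round(2),"th",np.mean(Th).round(4),"F",np.mean(F,0).round(1),"g",np.mean(G).round(1),"z",np.mean(Z,0).round(3))
    return P.mean(0),np.mean(Th)
def rows(*wps,n=8,ref=None):
    p,th=avg(n) if ref is None else ref; prev=p;pth=th
    Rx=np.array([np.cos(th),np.sin(th),0]);Ry=np.array([np.sin(th),-np.cos(th),0])
    for x,y,z,t in wps:
        q=np.array([x,y,z],float); d=q-p; t=th if t is None else t
        k=max(np.linalg.norm(q-prev)/62.5, abs(t-pth)/0.1867)
        print("  row [%.2f, %.2f, %.2f] twist %.3f n>=%.1f"%(d@Rx/10,d@Ry/10,-d[2]/10,-(t-th),k)); prev=q;pth=t
E
python3 - <<'E'
from h import *
th=.116+np.pi/2
rows((630.8,160.4,150,th),(630.8,160.4,75,th),(665.1,-133.6,75,th))
E
```

```text
avg t 4.03 [516.37 360.3   29.34] sd [0.01 0.01 0.01] th 1.326 F [-0.7 -1.6  7.6] g 22.9 z [ 0.003  0.001 -1.   ]
  row [-16.62, 15.95, -12.07] twist -0.361 n>=4.2
  row [-16.62, 15.95, -4.57] twist -0.361 n>=1.2
  row [-44.31, 26.40, -4.57] twist -0.361 n>=4.7
```

```bash
python3 - <<'E'
from h import *
im,d=robot.snapshot("side"); q=proj("side",[[516.4,360.3,29.3]])[0]; print(q)
x,y=int(q[0]),int(q[1]); save("grab_s",im[max(0,y-60):y+50,max(0,x-80):x+80],5)
E
```

```text
[239.48765333 150.83559809]
```

View pics/grab_s.png

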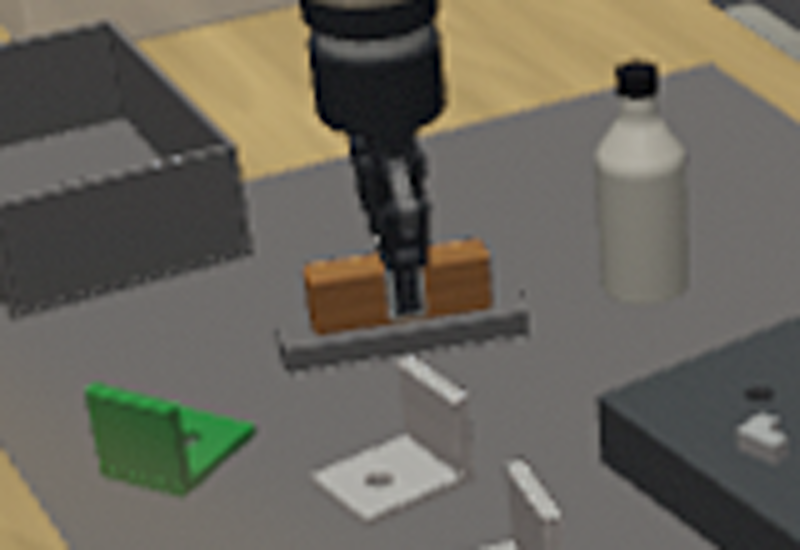

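Call:
play_rows --pt "0 0 -5" --pt "0 0 -10" --pt "-16.6 16 -12.3" --pt "-16.6 16 -12.3" --pt "-16.6 16 -12.3" --pt "-16.6 16 -12.3" --pt "-16.6 16 -12.3" --pt "-16.6 16 -12.3" --twist '[0,0,-0.361,-0.361,-0.361,-0.361,-0.361,-0.361]'

```text
time: 5.08
tool_pos: [629.8, 160.2, 150.5]
tool_rot: [[-0.116, 0.993, -0.0], [0.993, 0.116, 0.0], [0.0, -0.0, -1.0]]
force: [-1.1, 0.6, -2.8]
grip_width: 22.8
```

```bash
python3 - <<'E'
from fits import *
th=.116+np.pi/2
p,t=avg(4)
im,d=robot.snapshot("side"); save("lift_s",im[80:240,180:400],3.6)
im,d=robot.snapshot("top"); save("lift_t",im[80:220,200:380],4)
rows((630.8,160.4,75.5,th),(665.1,-133.6,75.5,th),ref=(p,t))
E
```

```text
avg t 5.22 [629.52 160.85 150.39] sd [0.15 0.39 0.04] th 1.6878 F [-0.2  0.3 -2.8] g 22.9 z [-0.  0. -1.]
  row [-0.06, 0.12, 7.49] twist 0.001 n>=1.2
  row [-29.66, 0.10, 7.49] twist 0.001 n>=4.7
```

View pics/lift_s.png

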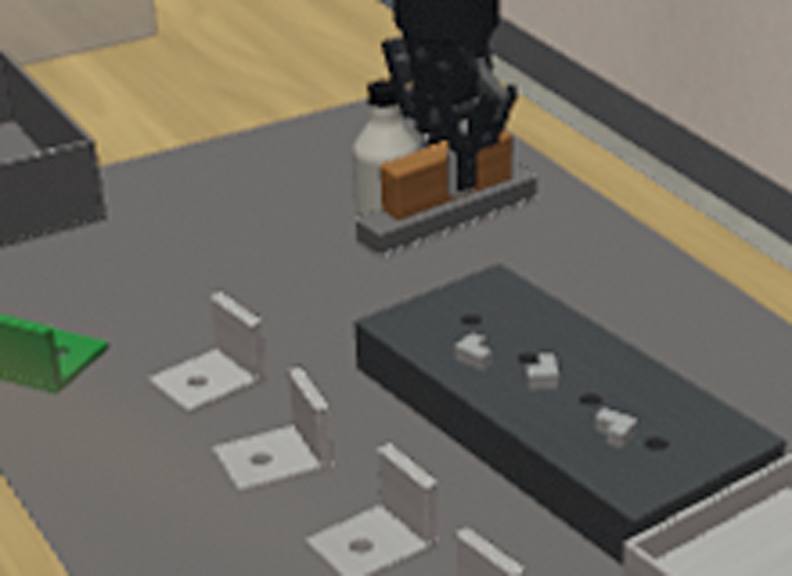

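View pics/lift_t.png

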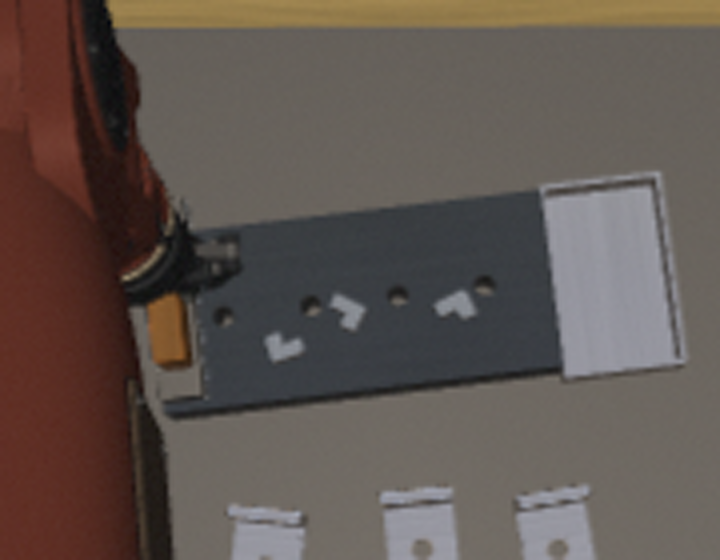

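Call:
play_rows --pt "0 0.1 4" --pt "0 0.1 6.5" --pt "0 0.1 7.4" --pt "0 0.1 7.4" --pt "0 0.1 7.4" --twist '[0,0,0,0,0]'

```text
time: 5.95
tool_pos: [631.9, 160.4, 77.5]
tool_rot: [[-0.116, 0.993, 0.002], [0.993, 0.116, 0.0], [0.0, 0.002, -1.0]]
force: [0.3, -0.9, -2.8]
grip_width: 22.7
```

```bash
python3 - <<'E'
from fits import *
th=.116+np.pi/2
p,t=avg(3)
im,d=robot.snapshot("side"); save("down_s",im[80:240,180:400],3.6)
rows((665.1,-133.6,75.5,th),ref=(p,t))
E
```

```text
avg t 6.05 [631.87 160.34  77.45] sd [0.05 0.07 0.07] th 1.6871 F [-0.  -0.7 -2.5] g 22.9 z [ 0.002  0.    -1.   ]
  row [-29.58, -0.11, 0.19] twist 0.000 n>=4.7
```

View pics/down_s.png

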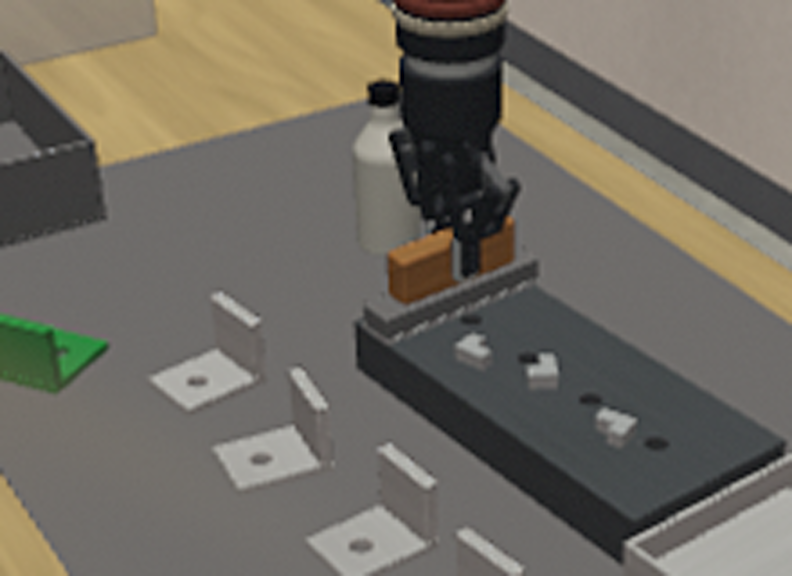

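Call:
play_rows --pt "-0.8 0 0.15" --pt "-2.4 0 0.15" --pt "-4 0 0.15" --pt "-5.6 0 0.15" --pt "-7.2 0 0.15" --pt "-8.8 0 0.15" --pt "-10.4 0 0.15" --pt "-12 0 0.15" --pt "-13.6 0 0.15" --pt "-15.2 0 0.15" --pt "-16.8 0 0.15" --pt "-18.4 0 0.15" --pt "-20 0 0.15" --pt "-21.6 0 0.15" --pt "-23.2 0 0.15" --pt "-24.8 0 0.15" --pt "-26.2 0 0.15" --pt "-27.4 0 0.15" --pt "-28.6 0 0.15" --pt "-29.6 -0.1 0.15" --twist '[0,0,0,0,0,0,0,0,0,0,0,0,0,0,0,0,0,0,0,0]'

```text
time: 8.6
tool_pos: [664.6, -134.7, 74.8]
tool_rot: [[-0.116, 0.993, 0.0], [0.993, 0.116, -0.0], [-0.0, 0.0, -1.0]]
force: [-0.4, 0.5, -3.3]
grip_width: 22.8
```

```bash
python3 - <<'E'
from fits import *
p,t=avg(3)
im,d=robot.snapshot("side"); save("sw_s",im[130:290,280:480],4)
im,d=robot.snapshot("top"); save("sw_t",im[80:220,220:400],4)
E
```

```text
avg t 8.7 [ 664.52 -135.29   74.78] sd [0.05 0.51 0.01] th 1.6864 F [-0.  -0.4 -2.7] g 22.9 z [ 0. -0. -1.]
```

View pics/sw_s.png

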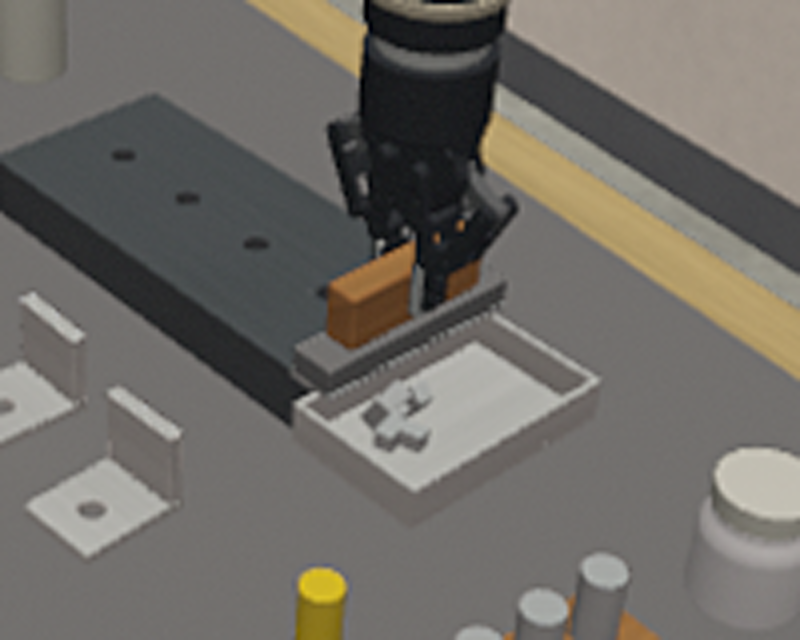

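View pics/sw_t.png

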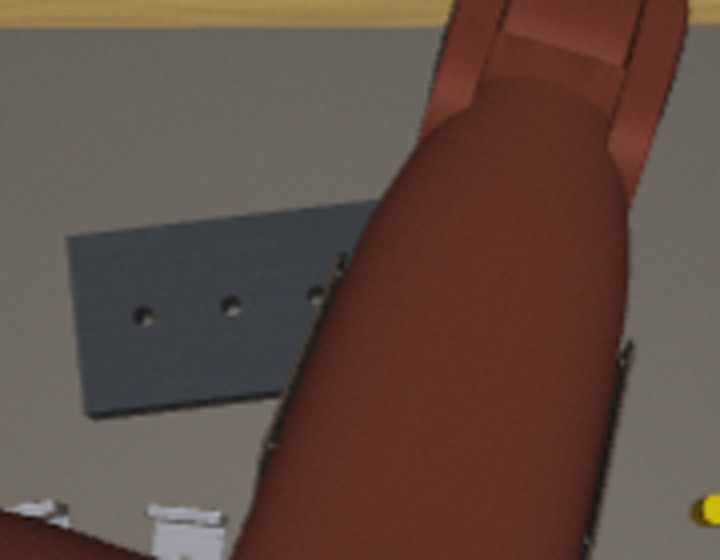

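```bash
python3 - <<'E'
from h import *
rows((664.5,-135.3,140,None),(514.5,357,140,1.326),(514.5,357,45,1.326),n=1)
E
```

```text
avg t 8.8 [ 664.34 -133.94   74.77] sd [0. 0. 0.] th 1.6868 F [ 0.2  0.3 -3.6] g 22.9 z [-0.  0. -1.]
  row [-0.14, 0.00, -6.52] twist -0.000 n>=1.0
  row [50.50, -9.20, -6.52] twist 0.361 n>=8.2
  row [50.50, -9.20, 2.98] twist 0.361 n>=1.5
```

Call:
play_rows --pt "0 0 -6.5" --pt "0 0 -6.5" --pt "50.5 -9.2 -6.5" --pt "50.5 -9.2 -6.5" --pt "50.5 -9.2 -6.5" --pt "50.5 -9.2 -6.5" --pt "50.5 -9.2 -6.5" --pt "50.5 -9.2 -6.5" --pt "50.5 -9.2 -6.5" --pt "50.5 -9.2 -6.5" --pt "50.5 -9.2 -6.5" --pt "50.5 -9.2 -3" --pt "50.5 -9.2 1.5" --pt "50.5 -9.2 3" --pt "50.5 -9.2 3" --twist '[0,0,0.361,0.361,0.361,0.361,0.361,0.361,0.361,0.361,0.361,0.361,0.361,0.361,0.361]'

```text
time: 10.68
tool_pos: [514.1, 356.3, 44.2]
tool_rot: [[0.243, 0.97, -0.002], [0.97, -0.243, -0.001], [-0.001, -0.001, -1.0]]
force: [0.2, 0.1, -2.2]
grip_width: 22.6
```

```bash
python3 - <<'E'
from h import *
rows((514.5,357,29,1.326),n=1)
E
```

```text
avg t 10.68 [514.06 356.3   44.21] sd [0. 0. 0.] th 1.3256 F [ 0.2  0.1 -2.2] g 22.6 z [-0.002 -0.001 -1.   ]
  row [0.08, 0.03, 1.52] twist -0.000 n>=0.2
```

Call:
play_rows --pt "0 0 1" --pt "0 0 1.4" --pt "0 0 1.5" --pt "0 0 1.5" --twist '[0,0,0,0]'

```text
time: 11.18
tool_pos: [514.7, 357.0, 30.1]
tool_rot: [[0.242, 0.97, 0.0], [0.97, -0.242, 0.0], [0.0, 0.0, -1.0]]
force: [-0.5, 0.2, -2.8]
grip_width: 22.9
```

Call:
play_rows --pt "0 0 0" --pt "0 0 0" --pt "0 0 -1" --pt "0 0 -6" --pt "0 0 -10" --twist '[0,0,0,0,0]' --jaw 7

```text
time: 11.8
tool_pos: [514.8, 357.1, 132.2]
tool_rot: [[0.242, 0.97, 0.001], [0.97, -0.242, 0.001], [0.001, 0.001, -1.0]]
force: [-0.5, 1.6, 0.0]
grip_width: 70.0
```

```bash
python3 - <<'E'
from fits import *
im,d=robot.snapshot("top"); save("s1_t",im[80:280,140:400],3)
im,d=robot.snapshot("side"); save("s1_s",im[60:340,160:560],2)
E
```

```text
(no output)
```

View pics/s1_t.png

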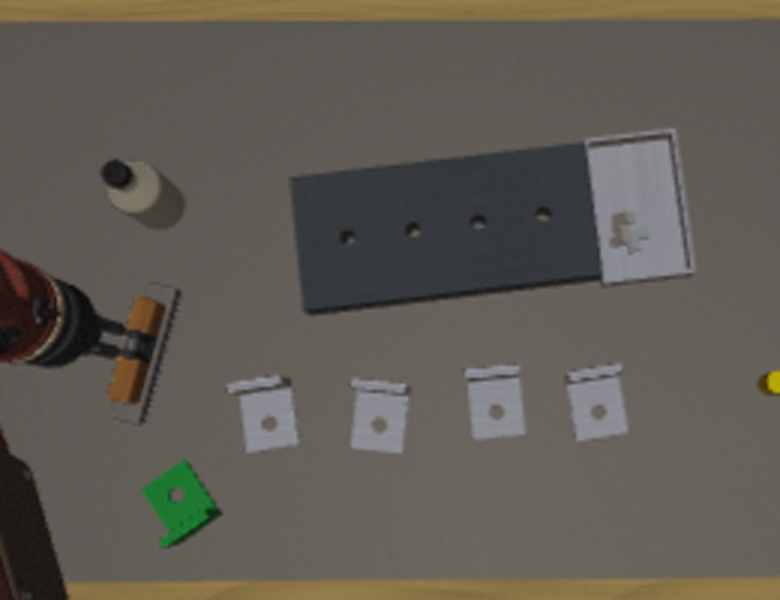

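View pics/s1_s.png

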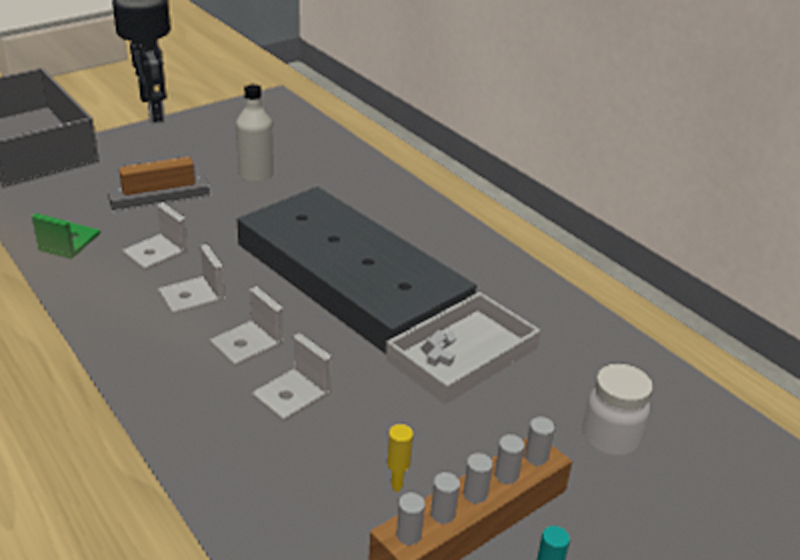

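```bash
cat >> fits.py <<'E'
SIDE_PL=[PLATE[0],PLATE[1],PLATE[2],PLATE[3]]
E
python3 - <<'E'
from fits import *
im,_=robot.snapshot("top"); ims,_=robot.snapshot("side"); np.savez("s1.npz",im=im,ims=ims)
p0=[645.65,33.28,.116]
print("plate top",[fit([("top",im)],PL3,p0,win=2)[i] for i in(0,1)])
print("plate side",[fit([("side",ims)],PLATE,p0,win=2)[i] for i in(0,1)])
print("plate side z",[fit([("side",ims)],PLATE,p0+[0],win=2)[i] for i in(0,1)])
print("side holes",[fit([("side",ims)],HOLES,p0,win=2)[i] for i in(0,1)])
br=[[437.3,225,.158],[434.6,106.8,-.109],[448.5,-19.8,.097],[447.6,-129.8,.166]]
it=[]
for b in br:
    a=fit([("top",im)],LEG+circ(10,8,8),b,win=2); c=fit([("side",ims)],LEG+circ(10,8,8),b,win=2); print("br top",a[0].round(3),round(a[1],2),"side",c[0].round(3),round(c[1],2)); it.append((a[0],LEG+FLT+circ(10,8,8)))
q,e,k=fit([("top",im)],SCR,[514.5,357,-.245],win=2); print("scr",q.round(3),e)
u=np.array([np.cos(1.326),np.sin(1.326)]); print("scr cam along jaw",(q[:2]@u).round(2),"robot", np.array([514.7,357.0])@u)
for i,P in enumerate([(592.7,-378.8),(550.7,-381.9),(509.1,-384.4),(467,-387),(424.9,-389.6)]):
    a=fit([("top",im)],circ(14,12,90),[*P,0],win=2,step=2,iters=2); c=fit([("side",ims)],circ(14,12,90),[*P,0],win=2,step=2,iters=2); print("pin",i,a[0][:2].round(2),round(a[1],2),c[0][:2].round(2),round(c[1],2)); it.append((P+(0,),circ(14,12,90)))
it+=[(p0,PLATE+HOLES)]
overlay("side",ims,it,"ov_s1",(60,340,160,560),2)
E
```

```text
plate top [array([6.45676939e+02, 3.32742961e+01, 1.15931859e-01]), np.float64(0.04696349251696356)]
plate side [array([6.44677854e+02, 3.34879461e+01, 1.15607196e-01]), np.float64(0.0320165263376229)]
plate side z [array([6.44093718e+02, 3.27009165e+01, 1.15611203e-01, 6.82738910e-01]), np.float64(0.03044142805207525)]
side holes [array([6.44181620e+02, 3.29571674e+01, 1.13487777e-01]), np.float64(0.07780364809330806)]
br top [4.37344e+02 2.25034e+02 1.59000e-01] 0.07 side [4.36238e+02 2.24889e+02 1.56000e-01] 0.1
br top [ 4.34618e+02  1.06748e+02 -1.08000e-01] 0.08 side [ 4.33668e+02  1.06729e+02 -1.00000e-01] 0.09
br top [ 4.48405e+02 -1.98780e+01  9.70000e-02] 0.07 side [ 4.47295e+02 -1.95660e+01  8.90000e-02] 0.09
br top [ 4.47631e+02 -1.29827e+02  1.66000e-01] 0.06 side [ 4.46394e+02 -1.29421e+02  1.64000e-01] 0.07
scr [ 5.13526e+02  3.59038e+02 -2.42000e-01] 0.23232688028656992
scr cam along jaw 472.79 robot 471.09869212893943
pin 0 [ 592.91 -378.79] 0.09 [ 591.73 -378.93] 0.12
pin 1 [ 551.09 -381.75] 0.1 [ 549.78 -381.74] 0.09
pin 2 [ 509.15 -384.24] 0.12 [ 507.85 -384.39] 0.09
pin 3 [ 467.17 -387.2 ] 0.08 [ 466.12 -387.19] 0.09
pin 4 [ 425.23 -389.71] 0.1 [ 424.05 -389.93] 0.13
```

View pics/ov_s1.png

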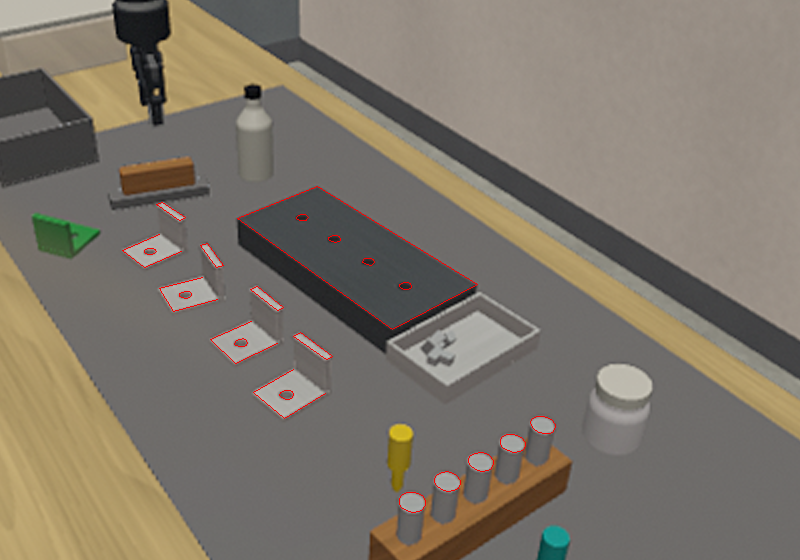

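```bash
python3 - <<'E'
from h import *
rows((476.3,231.3,110,.158),(476.3,231.3,24,.158),n=1)
E
```

```text
avg t 12.0 [515.1  357.28 131.11] sd [0. 0. 0.] th 1.326 F [-1.3 -0.2 -0.4] g 70.0 z [ 0.002  0.001 -1.   ]
  row [-13.16, -0.71, 2.11] twist 1.168 n>=6.3
  row [-13.16, -0.71, 10.71] twist 1.168 n>=1.4
```

Call:
play_rows --pt "-13.2 -0.7 0.1" --pt "-13.2 -0.7 0.1" --pt "-13.2 -0.7 2.1" --pt "-13.2 -0.7 2.1" --pt "-13.2 -0.7 2.1" --pt "-13.2 -0.7 2.1" --pt "-13.2 -0.7 2.1" --pt "-13.2 -0.7 2.1" --pt "-13.2 -0.7 7" --pt "-13.2 -0.7 10" --pt "-13.2 -0.7 10.7" --pt "-13.2 -0.7 10.7" --twist '[1.168,1.168,1.168,1.168,1.168,1.168,1.168,1.168,1.168,1.168,1.168,1.168]' --jaw 6

```text
time: 13.5
tool_pos: [475.6, 230.5, 22.9]
tool_rot: [[0.987, 0.158, -0.001], [0.158, -0.987, -0.0], [-0.001, 0.0, -1.0]]
force: [-0.1, -0.2, -0.2]
grip_width: 60.0
```

Call:
play_rows --pt "0 0 0" --pt "0 0 0" --pt "0 0 0" --pt "0 0 0" --pt "0 0 0" --pt "0 0 0" --twist '[0,0,0,0,0,0]' --jaw 0 --squeeze 60

```text
time: 14.25
tool_pos: [476.3, 230.8, 23.6]
tool_rot: [[0.988, 0.157, 0.001], [0.157, -0.988, 0.0], [0.001, -0.0, -1.0]]
force: [-0.3, 0.3, 6.7]
grip_width: 9.5
```

```bash
python3 - <<'E'
from fits import *
p,t=avg(3)
ims,_=robot.snapshot("side"); im,_=robot.snapshot("top")
c=fit([("side",ims)],LEG+circ(10,8,8),[436.8,225,.158],win=3); print("side",c[0].round(3),c[1])
c=fit([("top",im)],LEG+circ(10,8,8),[436.8,225,.158],win=3); print("top",c[0].round(3),c[1])
overlay("side",ims,[(c[0],LEG+FLT)],"b0g",(110,220,180,330),5)
E
```

```text
avg t 14.35 [476.34 230.79  23.62] sd [0.01 0.01 0.01] th 0.1581 F [-0.5 -0.1  7. ] g 9.3 z [ 0.001  0.    -1.   ]
side [4.36213e+02 2.24760e+02 1.61000e-01] 0.09808871088386116
top [4.37091e+02 2.24586e+02 1.50000e-01] 0.1313221131672757
```

View pics/b0g.png

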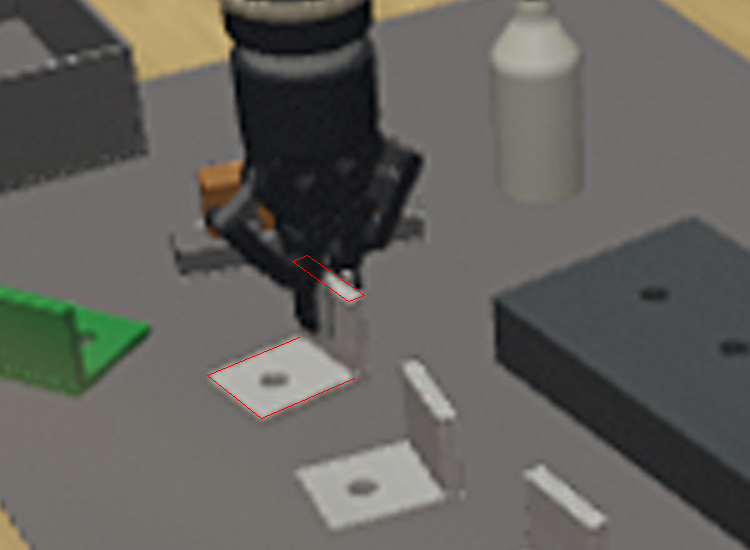

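```bash
python3 - <<'E'
from h import *
rows((476.3,230.8,115,.158),(672.7,141.9,115,.116),n=1)
E
```

```text
avg t 14.45 [476.33 230.79  23.61] sd [0. 0. 0.] th 0.1581 F [-1.4 -0.1  7. ] g 9.4 z [ 0.001  0.    -1.   ]
  row [-0.00, -0.00, -9.14] twist 0.000 n>=1.5
  row [17.99, 11.87, -9.14] twist 0.042 n>=3.4
```

Call:
play_rows --pt "0 0 -4" --pt "0 0 -9.1" --pt "18 11.9 -9.1" --pt "18 11.9 -9.1" --pt "18 11.9 -9.1" --pt "18 11.9 -9.1" --pt "18 11.9 -9.1" --pt "18 11.9 -9.1" --pt "18 11.9 -9.1" --twist '[0,0,0.042,0.042,0.042,0.042,0.042,0.042,0.042]'

```text
time: 15.58
tool_pos: [671.2, 142.1, 113.9]
tool_rot: [[0.993, 0.117, -0.001], [0.117, -0.993, 0.0], [-0.001, -0.0, -1.0]]
force: [-0.3, -0.2, -1.9]
grip_width: 9.2
```

```bash
python3 - <<'E'
from fits import *
p,t=avg(5)
ims,_=robot.snapshot("side");im,_=robot.snapshot("top")
h=p-40*np.array([np.cos(t),np.sin(t),0]); q=[h[0],h[1],t,p[2]-23.6]
c=fit([("side",ims)],LEG+circ(10,8,8),q,win=3); print("pred",np.round(q,2),"side",c[0].round(3),c[1])
c2=fit([("side",ims)],LEG+circ(10,8,8),q[:3]+[],win=3) if 0 else None
overlay("side",ims,[(q,LEG+FLT+circ(10,8,8))],"b0h",(90,200,270,420),5)
rows((672.7,141.9,75,.116),(672.7,141.9,69.1,.116),ref=(p,t))
E
```

```text
avg t 15.78 [671.57 141.98 114.1 ] sd [0.22 0.08 0.08] th 0.1169 F [ 0.1  0.1 -1.5] g 9.2 z [-0.  0. -1.]
pred [6.3184e+02 1.3732e+02 1.2000e-01 9.0500e+01] side [6.21224e+02 1.19905e+02 1.21000e-01 1.01972e+02] 0.08423639045146182
  row [0.11, 0.02, 3.91] twist 0.001 n>=0.6
  row [0.11, 0.02, 4.50] twist 0.001 n>=0.1
```

View pics/b0h.png

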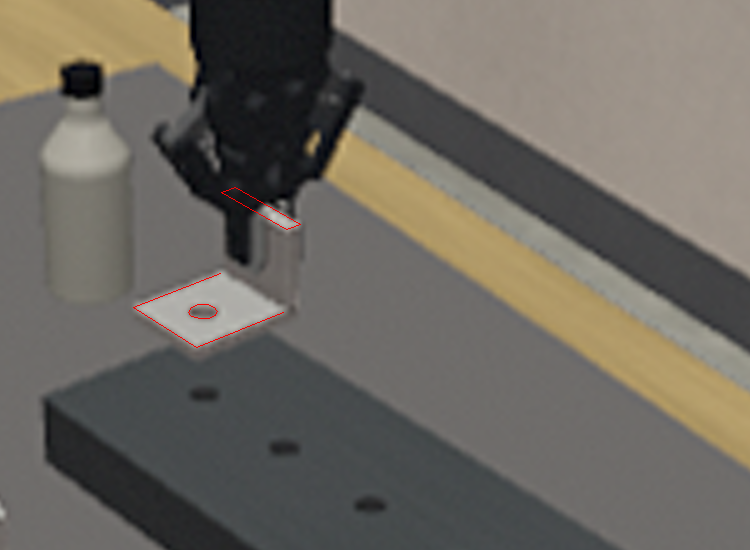

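Call:
play_rows --pt "0.1 0 2" --pt "0.1 0 3.6" --pt "0.1 0 4.3" --pt "0.1 0 4.5" --pt "0.1 0 4.5" --pt "0.1 0 4.5" --twist '[0,0,0,0,0,0]'

```text
time: 16.62
tool_pos: [673.7, 141.5, 69.3]
tool_rot: [[0.993, 0.116, 0.001], [0.116, -0.993, 0.0], [0.001, -0.0, -1.0]]
force: [-0.5, -0.2, -1.4]
grip_width: 9.5
```

```bash
python3 - <<'E'
from fits import *
rows((672.7,141.9,69.1,.116),n=4)
E
```

```text
avg t 16.77 [673.55 141.52  69.17] sd [0.07 0.01 0.08] th 0.116 F [-0.2 -0.2 -1.5] g 9.3 z [ 0.001  0.    -1.   ]
  row [-0.08, -0.05, 0.01] twist -0.000 n>=0.0
```

Call:
play_rows --pt "-0.08 -0.04 0.03" --pt "-0.08 -0.04 0.05" --pt "-0.08 -0.04 0.05" --twist '[0,0,0]'

```text
time: 17.15
tool_pos: [672.6, 141.8, 68.7]
tool_rot: [[0.993, 0.116, 0.001], [0.116, -0.993, 0.0], [0.001, 0.0, -1.0]]
force: [0.1, -0.5, 3.5]
grip_width: 9.3
```

Call:
play_rows --pt "0 0 0" --pt "0 0 0" --pt "0 0 0" --pt "0 0 -3" --pt "0 0 -8" --pt "0 0 -10" --twist '[0,0,0,0,0,0]' --jaw 4

```text
time: 17.9
tool_pos: [673.7, 142.0, 171.5]
tool_rot: [[0.993, 0.116, 0.004], [0.116, -0.993, 0.0], [0.004, 0.0, -1.0]]
force: [0.1, 0.1, -0.4]
grip_width: 40.0
```

```bash
python3 - <<'E'
from fits import *
p,t=avg(1)
ims,_=robot.snapshot("side");im,_=robot.snapshot("top")
q=[632.95,137.6,.116,45]
c=fit([("side",ims)],LEG+circ(10,8,8),q[:3]+[45],win=3); print("side zfree",c[0].round(3),c[1])
LEGU=[(np.array(a)+[0,0,45],np.array(b)+[0,0,45]) for a,b in LEG+circ(10,8,8)]
c=fit([("side",ims)],LEGU,q[:3],win=3); print("side",c[0].round(3),c[1])
c=fit([("top",im)],LEGU,q[:3],win=3); print("top",c[0].round(3),c[1])
overlay("side",ims,[(c[0],LEGU)],"b0p",(90,200,270,420),5)
E
```

```text
avg t 17.9 [673.68 141.98 171.51] sd [0. 0. 0.] th 0.1161 F [ 0.1  0.1 -0.4] g 40.0 z [ 0.004  0.    -1.   ]
side zfree [6.20944e+02 1.18617e+02 1.27000e-01 5.81760e+01] 0.1009105926043303
side [6.31973e+02 1.36958e+02 1.28000e-01] 0.08989716058924412
top [6.33445e+02 1.36803e+02 1.44000e-01] 0.1209879193336181
```

View pics/b0p.png

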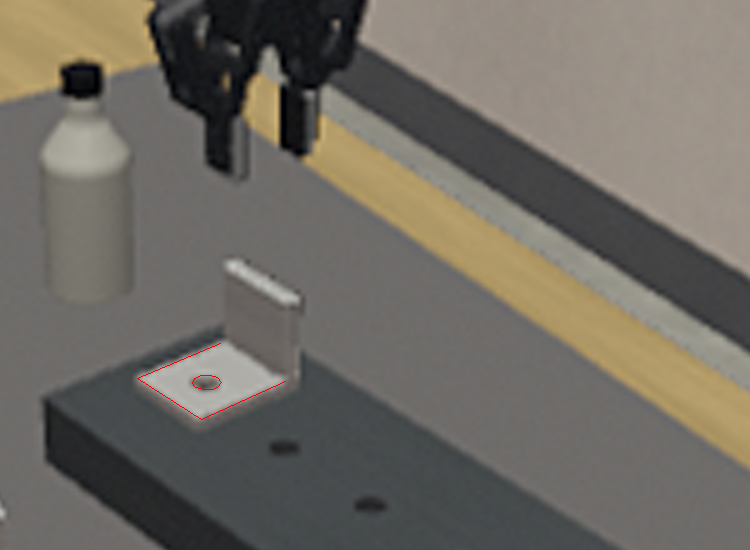

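```bash
python3 - <<'E'
from fits import *
im,d=robot.snapshot("top"); w=cloud("top",d)
r=w[115:150,400:435].reshape(-1,3); r=r[r[:,2]>30]; print("jar",np.nanmin(r,0),np.nanmax(r,0))
rows((592.3,-378.9,140,1.636),(592.3,-378.9,55,1.636),n=1)
E
```

```text
jar [ 688.26012554 -395.80962013   30.09926206] [ 747.82486839 -336.00014535   87.56235   ]
avg t 18.05 [673.   141.9  169.13] sd [0. 0. 0.] th 0.116 F [0.1 1.4 0.3] g 40.3 z [ 0.002  0.    -1.   ]
  row [-14.04, 50.80, 2.91] twist -1.520 n>=8.4
  row [-14.04, 50.80, 11.41] twist -1.520 n>=1.4
```

Call:
play_rows --pt "-14 50.8 2.9" --pt "-14 50.8 2.9" --pt "-14 50.8 2.9" --pt "-14 50.8 2.9" --pt "-14 50.8 2.9" --pt "-14 50.8 2.9" --pt "-14 50.8 2.9" --pt "-14 50.8 2.9" --pt "-14 50.8 2.9" --pt "-14 50.8 2.9" --pt "-14 50.8 2.9" --pt "-14 50.8 2.9" --twist '[-1.52,-1.52,-1.52,-1.52,-1.52,-1.52,-1.52,-1.52,-1.52,-1.52,-1.52,-1.52]' --jaw 5

```text
time: 19.55
tool_pos: [592.3, -377.5, 138.9]
tool_rot: [[-0.066, 0.998, -0.001], [0.998, 0.066, 0.001], [0.001, -0.001, -1.0]]
force: [-0.2, 0.1, 0.8]
grip_width: 50.0
```

```bash
python3 - <<'E'
from fits import *
rows((592.3,-378.9,55,1.636),n=4)
E
```

```text
avg t 19.7 [ 592.48 -377.68  139.24] sd [0.09 0.19 0.2 ] th 1.6373 F [0.  0.1 0.1] g 50.0 z [-0.  0. -1.]
  row [-0.12, -0.03, 8.42] twist 0.001 n>=1.3
```

Call:
play_rows --pt "-0.1 0 4" --pt "-0.1 0 7" --pt "-0.1 0 8.4" --pt "-0.1 0 8.4" --pt "-0.1 0 8.4" --twist '[0,0,0,0,0]'

```text
time: 20.32
tool_pos: [593.0, -380.5, 56.8]
tool_rot: [[-0.065, 0.998, 0.002], [0.998, 0.065, -0.001], [-0.001, 0.002, -1.0]]
force: [-0.4, 0.2, 0.1]
grip_width: 50.1
```

Call:
play_rows --pt "0 0 0" --pt "0 0 0" --pt "0 0 0" --pt "0 0 0" --pt "0 0 0" --twist '[0,0,0,0,0]' --jaw 0 --squeeze 60

```text
time: 20.95
tool_pos: [592.8, -380.5, 56.6]
tool_rot: [[-0.065, 0.998, 0.001], [0.998, 0.065, -0.001], [-0.001, 0.001, -1.0]]
force: [-0.9, -0.1, 6.4]
grip_width: 22.5
```

```bash
python3 - <<'E'
from fits import *
p,t=avg(4)
ims,_=robot.snapshot("side"); x,y=proj("side",[p])[0].astype(int); save("p0g",ims[y-60:y+50,x-75:x+75],5)
rows((592.3,-378.9,140,None),(632.95,137.6,140,1.687),ref=(p,t))
E
```

```text
avg t 21.1 [ 592.75 -380.47   56.61] sd [0.02 0.02 0.02] th 1.636 F [-0.6  0.5  6.2] g 22.4 z [ 0.001 -0.001 -1.   ]
  row [0.16, -0.03, -8.34] twist -0.000 n>=1.3
  row [51.44, 7.39, -8.34] twist -0.051 n>=8.3
```

View pics/p0g.png

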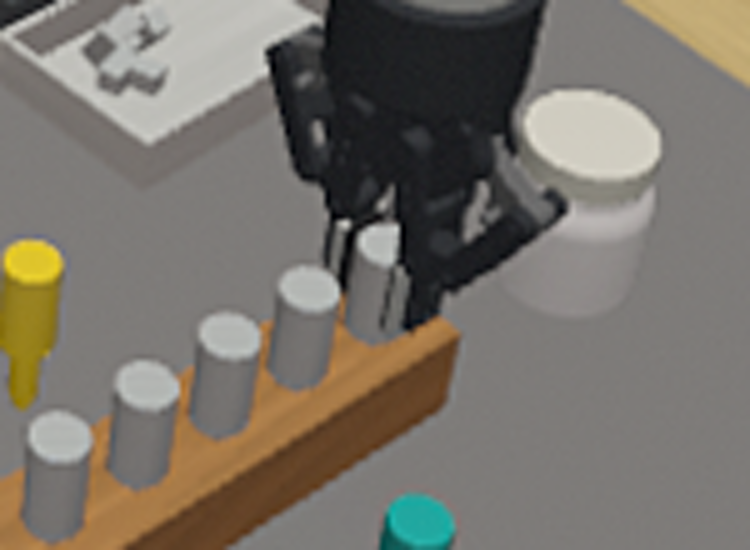

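Call:
play_rows --pt "0 0 -5" --pt "0 0 -10.8" --pt "51.4 7.4 -10.8" --pt "51.4 7.4 -10.8" --pt "51.4 7.4 -10.8" --pt "51.4 7.4 -10.8" --pt "51.4 7.4 -10.8" --pt "51.4 7.4 -10.8" --pt "51.4 7.4 -10.8" --pt "51.4 7.4 -10.8" --pt "51.4 7.4 -10.8" --pt "51.4 7.4 -10.8" --pt "51.4 7.4 -10.8" --twist '[0,0,-0.051,-0.051,-0.051,-0.051,-0.051,-0.051,-0.051,-0.051,-0.051,-0.051,-0.051]'

```text
time: 22.78
tool_pos: [632.6, 136.4, 163.3]
tool_rot: [[-0.115, 0.993, -0.0], [0.993, 0.115, -0.001], [-0.001, -0.0, -1.0]]
force: [0.0, -0.4, -0.7]
grip_width: 22.6
```

```bash
cat >> fits.py <<'E'
def pinsegs(z0): # pin grip top circle given shoulder z
    return circ(14,12,z0+45)+circ(14,12,z0)
E
python3 - <<'E'
from fits import *
p,t=avg(4)
ims,_=robot.snapshot("side"); x,y=proj("side",[p])[0].astype(int)
sh=p[2]-11.6; print("sh",sh)
segs=[((-12*np.sin(.5),12*np.cos(.5),sh),(0,0,sh))]
overlay("side",ims,[((p[0]-.45,p[1],0),circ(16,12,sh)+circ(12,6.5,sh)+circ(12,3.5,sh-38))],"p0h",(y-50,y+70,x-75,x+75),5)
rows((633.4,137.6,108,1.687),ref=(p,t))
E
```

```text
avg t 22.93 [632.62 136.17 163.33] sd [0.04 0.12 0.04] th 1.6853 F [-0.  -0.4 -0.9] g 22.5 z [-0. -0. -1.]
sh 151.72783007618528
  row [0.13, 0.09, 5.53] twist -0.002 n>=0.9
```

View pics/p0h.png

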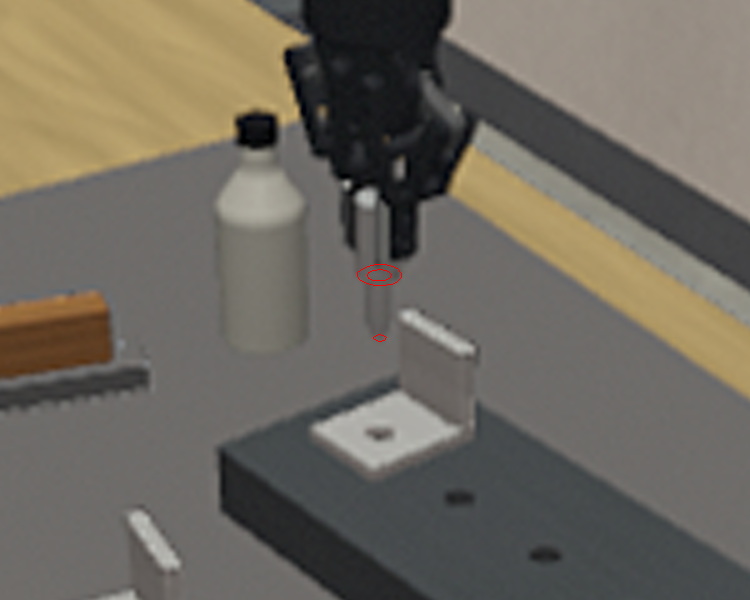

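Call:
play_rows --pt "0.13 0.09 3" --pt "0.13 0.09 5" --pt "0.13 0.09 5.5" --pt "0.13 0.09 5.5" --pt "0.13 0.09 5.5" --pt "0.13 0.09 5.5" --twist '[0,0,0,0,0,0]'

```text
time: 23.72
tool_pos: [633.8, 139.2, 109.2]
tool_rot: [[-0.116, 0.993, 0.001], [0.993, 0.116, 0.0], [-0.0, 0.001, -1.0]]
force: [-0.0, -0.1, -0.8]
grip_width: 22.3
```

```bash
python3 - <<'E'
from fits import *
p,t=avg(4)
ims,_=robot.snapshot("side"); x,y=proj("side",[p])[0].astype(int)
overlay("side",ims,[((p[0]-.45,p[1],0),circ(12,3.5,p[2]-49.6)),((632.95,137.6,.116),circ(12,8,53))],"p0i",(y-40,y+60,x-60,x+60),6)
rows((633.4,137.6,85,1.687),(633.4,137.6,65.2,1.687),ref=(p,t))
E
```

```text
avg t 23.88 [633.63 139.17 108.92] sd [0.12 0.01 0.18] th 1.687 F [-0.1  0.  -1.4] g 22.5 z [ 0.001  0.    -1.   ]
  row [-0.15, -0.04, 2.39] twist 0.000 n>=0.4
  row [-0.15, -0.04, 4.37] twist 0.000 n>=0.3
```

View pics/p0i.png

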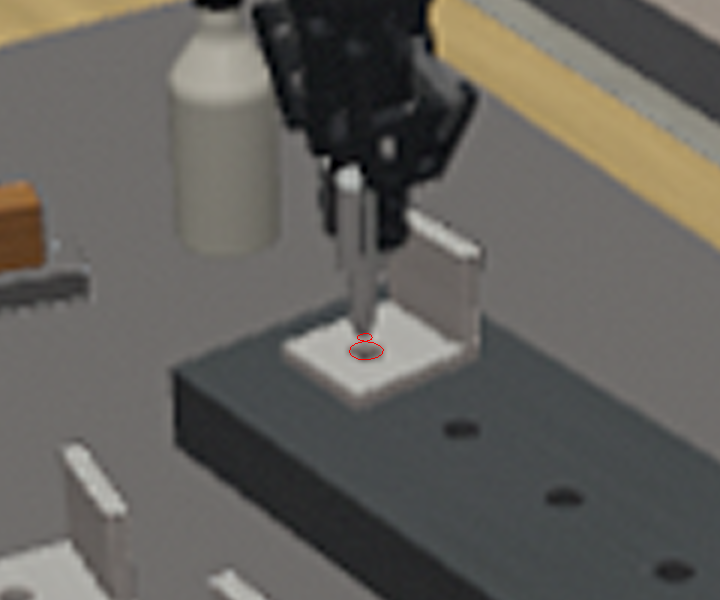

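Call:
play_rows --pt "-0.12 -0.04 0.3" --pt "-0.12 -0.04 0.9" --pt "-0.12 -0.04 1.5" --pt "-0.12 -0.04 2.1" --pt "-0.12 -0.04 2.4" --twist '[0,0,0,0,0]'

```text
time: 24.55
tool_pos: [632.8, 137.7, 83.7]
tool_rot: [[-0.116, 0.993, -0.001], [0.993, 0.116, -0.0], [-0.0, -0.001, -1.0]]
force: [0.6, -1.5, -0.4]
grip_width: 22.2
```

```bash
python3 - <<'E'
from fits import *
p,t=avg(4)
rows((633.4,137.6,65.2,1.687),ref=(p,t))
E
```

```text
avg t 24.7 [632.82 137.81  83.8 ] sd [0.06 0.07 0.22] th 1.687 F [ 0.4 -0.7 -1. ] g 22.4 z [-0.001 -0.    -1.   ]
  row [-0.03, 0.06, 1.86] twist -0.000 n>=0.3
```

Call:
play_rows --pt "0 0.03 0.5" --pt "0 0.03 1" --pt "0 0.03 1.5" --pt "0 0.03 1.9" --pt "0 0.03 2.05" --pt "0 0.03 2.05" --twist '[0,0,0,0,0,0]'

```text
time: 25.45
tool_pos: [633.3, 138.0, 64.6]
tool_rot: [[-0.116, 0.993, 0.0], [0.993, 0.116, 0.0], [-0.0, 0.0, -1.0]]
force: [-3.3, -1.1, 8.2]
grip_width: 22.2
```

```bash
python3 - <<'E'
from fits import *
p,t=avg(3)
ims,_=robot.snapshot("side"); x,y=proj("side",[p])[0].astype(int)
save("p0j",ims[y-60:y+50,x-75:x+75],5)
E
```

```text
avg t 25.55 [633.27 137.98  64.6 ] sd [0.01 0.01 0.02] th 1.6871 F [-3.  -1.   7.9] g 22.3 z [ 0.  0. -1.]
```

View pics/p0j.png

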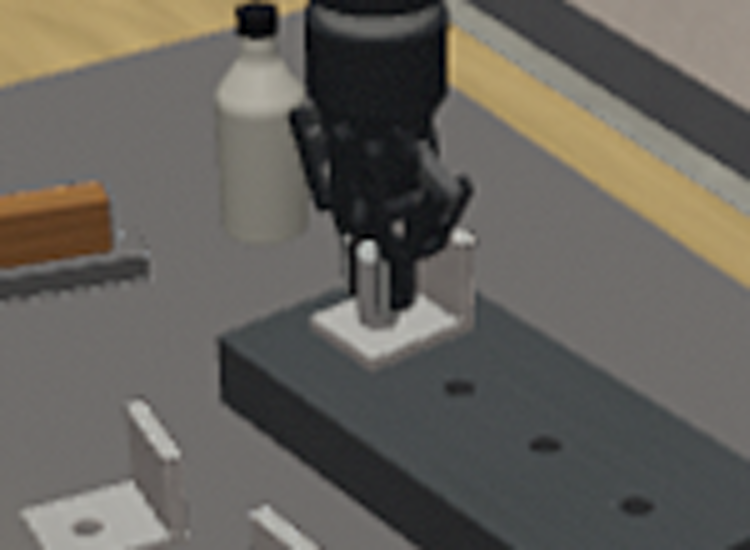

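Call:
play_rows --pt "0 0 0" --pt "0 0 0" --pt "0 0 -2" --pt "0 0 -8" --pt "0 0 -11" --twist '[0,0,0,0,0]' --jaw 5

```text
time: 26.22
tool_pos: [634.4, 138.1, 176.7]
tool_rot: [[-0.116, 0.993, 0.003], [0.993, 0.116, 0.0], [0.0, 0.003, -1.0]]
force: [0.6, -0.3, 0.1]
grip_width: 50.1
```

```bash
cat >> fits.py <<'E'
BR=[[436.8,225,.158],[434.1,106.75,-.104],[447.85,-19.7,.094],[447.0,-129.6,.165]]
LH=LEG+circ(10,8,8)
UP=lambda s,z:[(np.array(a)+[0,0,z],np.array(b)+[0,0,z]) for a,b in s]
PLT=[645.1,33.3,.116]
def chk(ims,ids):
    for i in ids:
        c=fit([("side",ims)],LH,BR[i],win=3); print("br",i,"side+.55",(c[0]+[.55,0,0]).round(3),round(c[1],2))
E
python3 - <<'E'
from fits import *
ims,_=robot.snapshot("side"); im,_=robot.snapshot("top"); chk(ims,[1,2,3])
for i in (1,2,3):
    c=fit([("top",im)],LH,BR[i],win=3); print("top",i,(c[0]-[.55,0,0]).round(3),round(c[1],2))
c=fit([("side",ims)],circ(14,12,98),[632.95,137.6,0],win=2,step=2,iters=2); print("pin0 side", c[0][:2]+[.5,0],c[1])
h=BR[1]; x,y=h[0]+40*np.cos(h[2]),h[1]+40*np.sin(h[2]); rows((x,y,115,h[2]),(x,y,24,h[2]),n=1)
save("s2",ims[60:340,160:560],2)
E
```

```text
br 1 side+.55 [ 4.34209e+02  1.06729e+02 -1.00000e-01] 0.08
br 2 side+.55 [ 4.47857e+02 -1.95590e+01  8.90000e-02] 0.09
br 3 side+.55 [ 4.46952e+02 -1.29432e+02  1.64000e-01] 0.06
top 1 [ 4.34046e+02  1.06756e+02 -1.08000e-01] 0.08
top 2 [ 4.47859e+02 -1.98700e+01  9.70000e-02] 0.06
top 3 [ 4.47109e+02 -1.29826e+02  1.66000e-01] 0.07
pin0 side [633.26680429 138.42649973] 0.0772374412831418
avg t 26.32 [635.61 138.22 177.79] sd [0. 0. 0.] th 1.6871 F [ 0.5 -0.2 -0. ] g 50.3 z [ 0.007  0.001 -1.   ]
  row [-1.66, -16.48, 6.28] twist 1.791 n>=9.6
  row [-1.66, -16.48, 15.38] twist 1.791 n>=1.5
```

View pics/s2.png

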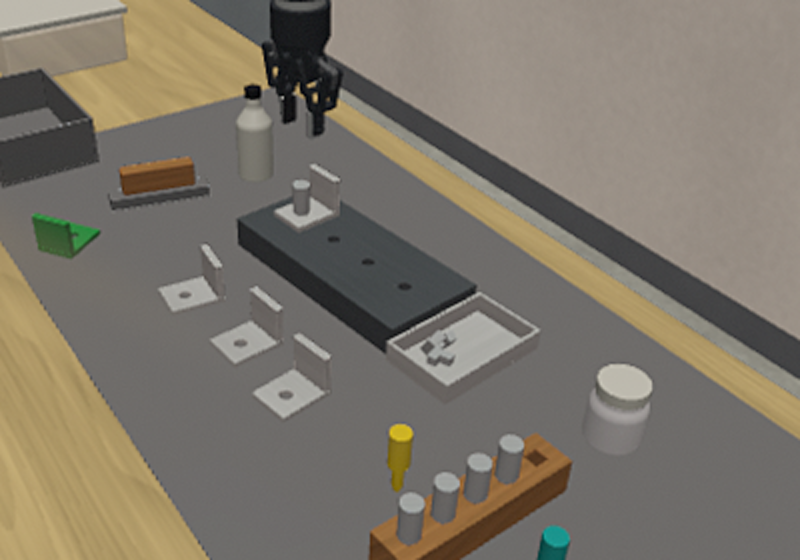

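Call:
play_rows --pt "-1.7 -16.4 2" --pt "-1.7 -16.4 4" --pt "-1.7 -16.4 6.3" --pt "-1.7 -16.4 6.3" --pt "-1.7 -16.4 6.3" --pt "-1.7 -16.4 6.3" --pt "-1.7 -16.4 6.3" --pt "-1.7 -16.4 6.3" --pt "-1.7 -16.4 6.3" --pt "-1.7 -16.4 6.3" --pt "-1.7 -16.4 6.3" --pt "-1.7 -16.4 6.3" --twist '[1.791,1.791,1.791,1.791,1.791,1.791,1.791,1.791,1.791,1.791,1.791,1.791]' --jaw 6

```text
time: 27.82
tool_pos: [472.1, 102.0, 110.4]
tool_rot: [[0.995, -0.101, -0.001], [-0.101, -0.995, -0.0], [-0.001, 0.0, -1.0]]
force: [-0.4, 0.1, -0.0]
grip_width: 60.0
```

```bash
python3 - <<'E'
from fits import *
h=BR[1]; x,y=h[0]+40*np.cos(h[2]),h[1]+40*np.sin(h[2]); rows((x,y,24,h[2]),n=3)
E
```

```text
avg t 27.93 [472.17 102.02 110.49] sd [0.07 0.   0.09] th -0.1021 F [ 0.2  0.2 -0.1] g 60.0 z [-0. -0. -1.]
  row [0.16, -0.08, 8.65] twist 0.002 n>=1.4
```

Call:
play_rows --pt "0.16 -0.06 4" --pt "0.16 -0.06 7.5" --pt "0.16 -0.06 8.6" --pt "0.16 -0.06 8.6" --twist '[0,0,0,0]'

```text
time: 28.42
tool_pos: [473.8, 102.5, 24.7]
tool_rot: [[0.995, -0.103, -0.001], [-0.103, -0.995, -0.0], [-0.001, 0.0, -1.0]]
force: [-0.7, -0.5, 0.2]
grip_width: 59.9
```

Call:
play_rows --pt "0 0 0" --pt "0 0 0" --pt "0 0 0" --pt "0 0 0" --pt "0 0 0" --pt "0 0 0" --twist '[0,0,0,0,0,0]' --jaw 0 --squeeze 60

```text
time: 29.18
tool_pos: [474.6, 102.5, 25.6]
tool_rot: [[0.995, -0.104, 0.001], [-0.104, -0.995, 0.0], [0.001, -0.0, -1.0]]
force: [-1.6, 0.4, 6.5]
grip_width: 9.2
```

```bash
cat >> fits.py <<'E'
def place(p,t,i,hole,zt):
    """bracket i gripped at p,t ; print offset and target TCP over hole"""
    ims,_=robot.snapshot("side")
    h=p[:2]-40*np.array([np.cos(t),np.sin(t)])
    c=fit([("side",ims)],LH,[h[0]-.55,h[1],t],win=3); e=c[0]+[.55,0,0]
    ey=np.array([-np.sin(t),np.cos(t)]); off=(np.array(BR[i][:2])-h)@ey; off2=(e[:2]-h)@ey
    print("h",h.round(2),"side now",e.round(3),round(c[1],2),"ofs y before",off.round(2),"now",off2.round(2))
    o=off2 if abs(off2)<3 else off
    P=PLT; H=T(P,[(40,hole-o,0)])[0]; print("target",H.round(2)); return H
E
python3 - <<'E'
from fits import *
p,t=avg(3); H=place(p,t,1,35,0)
rows((p[0],p[1],115,None),(H[0],H[1],115,.116),ref=(p,t))
E
```

```text
avg t 29.27 [474.59 102.53  25.63] sd [0.01 0.   0.01] th -0.1039 F [-1.4  0.1  6.2] g 9.4 z [ 0.001  0.    -1.   ]
h [434.8  106.68] side now [ 4.34673e+02  1.06782e+02 -1.03000e-01] 0.09 ofs y before 0.0 now 0.09
target [680.79  72.6    0.  ]
  row [0.00, 0.00, -8.94] twist -0.000 n>=1.4
  row [20.82, 0.84, -8.94] twist -0.220 n>=3.3
```

Call:
play_rows --pt "0 0 -4" --pt "0 0 -9" --pt "20.8 0.8 -9" --pt "20.8 0.8 -9" --pt "20.8 0.8 -9" --pt "20.8 0.8 -9" --pt "20.8 0.8 -9" --pt "20.8 0.8 -9" --pt "20.8 0.8 -9" --twist '[0,0,-0.22,-0.22,-0.22,-0.22,-0.22,-0.22,-0.22]'

```text
time: 30.45
tool_pos: [679.0, 73.2, 115.2]
tool_rot: [[0.993, 0.116, -0.0], [0.116, -0.993, 0.0], [-0.0, -0.0, -1.0]]
force: [-0.1, 1.1, -1.2]
grip_width: 9.2
```

```bash
python3 - <<'E'
from fits import *
rows((680.8,72.6,73,.116),n=3)
E
```

```text
avg t 30.55 [679.25  73.21 115.24] sd [0.17 0.02 0.05] th 0.1164 F [ 0.1  0.4 -1.3] g 9.1 z [-0.  0. -1.]
  row [0.15, 0.08, 4.22] twist 0.000 n>=0.7
```

Call:
play_rows --pt "0.1 0.06 2" --pt "0.1 0.06 3.6" --pt "0.1 0.06 4.2" --pt "0.1 0.06 4.2" --pt "0.1 0.06 4.2" --twist '[0,0,0,0,0]'

```text
time: 31.18
tool_pos: [681.6, 72.5, 73.4]
tool_rot: [[0.993, 0.116, 0.001], [0.116, -0.993, -0.0], [0.001, 0.0, -1.0]]
force: [0.2, 0.5, -0.3]
grip_width: 9.0
```

```bash
python3 - <<'E'
from fits import *
rows((680.8,72.6,71,.116),n=3)
E
```

```text
avg t 31.27 [681.6   72.44  73.49] sd [0.03 0.02 0.04] th 0.116 F [-0.4 -0.1 -1.1] g 9.2 z [ 0.001  0.    -1.   ]
  row [-0.08, -0.03, 0.25] twist -0.000 n>=0.0
```

Call:
play_rows --pt "-0.08 -0.02 0.12" --pt "-0.08 -0.02 0.25" --pt "-0.08 -0.02 0.28" --pt "-0.08 -0.02 0.28" --twist '[0,0,0,0]'

```text
time: 31.78
tool_pos: [680.4, 72.5, 70.7]
tool_rot: [[0.993, 0.116, 0.0], [0.116, -0.993, -0.0], [0.0, 0.0, -1.0]]
force: [-3.0, -0.5, 6.4]
grip_width: 9.3
```

Call:
play_rows --pt "0 0 0" --pt "0 0 0" --pt "0 0 0" --pt "0 0 -3" --pt "0 0 -8" --pt "0 0 -10" --twist '[0,0,0,0,0,0]' --jaw 4

```text
time: 32.52
tool_pos: [681.7, 72.6, 173.2]
tool_rot: [[0.993, 0.116, 0.004], [0.116, -0.993, 0.0], [0.004, 0.0, -1.0]]
force: [0.3, 0.0, 0.5]
grip_width: 39.9
```

```bash
cat >> fits.py <<'E'
def placed(hole,name):
    ims,_=robot.snapshot("side"); H=T(PLT,[(0,hole,0)])[0]
    c=fit([("side",ims)],UP(LH,45),[H[0]-.5,H[1],PLT[2]],win=3); print("placed: rel to hole",(c[0][:2]+[.5,0]-H[:2]).round(2),"yaw err",(c[0][2]-PLT[2]).round(3),round(c[1],2))
    overlay("side",ims,[(c[0],UP(LH,45))],name,(110,270,260,440),4)
E
python3 - <<'E'
from fits import *
placed(35,"b1p")
rows((550.2,-381.8,140,1.636),(550.2,-381.8,57,1.636),n=2)
E
```

```text
placed: rel to hole [-0.89 -0.68] yaw err 0.004 0.09
avg t 32.62 [682.14  72.56 173.88] sd [0.19 0.   1.06] th 0.116 F [-0.5  0.1  1.5] g 40.1 z [ 0.005  0.    -1.   ]
  row [-18.36, 43.60, 3.39] twist -1.520 n>=8.1
  row [-18.36, 43.60, 11.69] twist -1.520 n>=1.3
```

View pics/b1p.png

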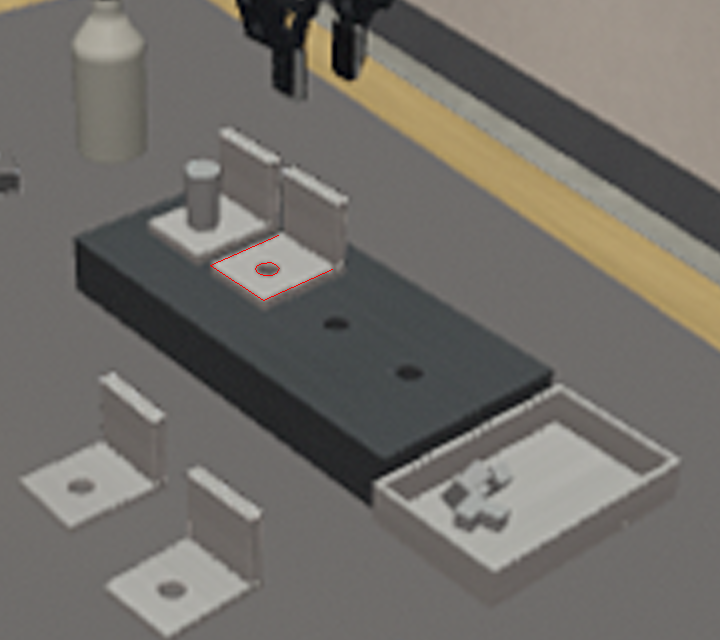

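Call:
play_rows --pt "-18.3 43.6 3.4" --pt "-18.3 43.6 3.4" --pt "-18.3 43.6 3.4" --pt "-18.3 43.6 3.4" --pt "-18.3 43.6 3.4" --pt "-18.3 43.6 3.4" --pt "-18.3 43.6 3.4" --pt "-18.3 43.6 3.4" --pt "-18.3 43.6 3.4" --pt "-18.3 43.6 3.4" --pt "-18.3 43.6 3.4" --pt "-18.3 43.6 3.4" --twist '[-1.52,-1.52,-1.52,-1.52,-1.52,-1.52,-1.52,-1.52,-1.52,-1.52,-1.52,-1.52]' --jaw 5

```text
time: 34.12
tool_pos: [549.3, -381.0, 135.9]
tool_rot: [[-0.065, 0.998, -0.0], [0.998, 0.065, 0.0], [0.0, -0.0, -1.0]]
force: [-0.1, 0.1, 0.6]
grip_width: 50.1
```

```bash
python3 - <<'E'
from fits import *
rows((550.4,-381.8,57,1.636),n=4)
E
```

```text
avg t 34.27 [ 549.31 -381.12  136.  ] sd [0.02 0.12 0.08] th 1.6364 F [-0.1 -0.2  0.1] g 50.1 z [-0. -0. -1.]
  row [-0.08, 0.10, 7.90] twist 0.000 n>=1.3
```

Call:
play_rows --pt "-0.05 0.1 4" --pt "-0.05 0.1 7" --pt "-0.05 0.1 7.9" --pt "-0.05 0.1 7.9" --pt "-0.05 0.1 7.9" --twist '[0,0,0,0,0]'

```text
time: 34.9
tool_pos: [550.8, -382.7, 58.5]
tool_rot: [[-0.065, 0.998, 0.002], [0.998, 0.065, -0.001], [-0.001, 0.001, -1.0]]
force: [0.4, 0.2, 0.3]
grip_width: 49.8
```

Call:
play_rows --pt "0 0 0" --pt "0 0 0" --pt "0 0 0" --pt "0 0 0" --pt "0 0 0" --twist '[0,0,0,0,0]' --jaw 0 --squeeze 60

```text
time: 35.52
tool_pos: [550.6, -382.5, 58.2]
tool_rot: [[-0.065, 0.998, 0.001], [0.998, 0.065, -0.001], [-0.001, 0.001, -1.0]]
force: [-0.9, 1.5, 5.2]
grip_width: 22.2
```

```bash
python3 - <<'E'
from fits import *
p,t=avg(3); H=T(PLT,[(0,35,0)])[0]; dx=p[0]-550.4; print("dx",dx,H)
rows((p[0],p[1],165,None),(H[0]+dx,H[1],165,1.687),ref=(p,t))
E
```

```text
avg t 35.62 [ 550.55 -382.53   58.17] sd [0.01 0.02 0.02] th 1.636 F [-1.   1.1  5.7] g 22.3 z [ 0.001 -0.001 -1.   ]
dx 0.1524855777237235 [641.0490991   68.06478393   0.        ]
  row [0.00, 0.00, -10.68] twist -0.000 n>=1.7
  row [44.37, 11.98, -10.68] twist -0.051 n>=7.4
```

Call:
play_rows --pt "0 0 -5" --pt "0 0 -11" --pt "44.4 12 -11" --pt "44.4 12 -11" --pt "44.4 12 -11" --pt "44.4 12 -11" --pt "44.4 12 -11" --pt "44.4 12 -11" --pt "44.4 12 -11" --pt "44.4 12 -11" --pt "44.4 12 -11" --pt "44.4 12 -11" --twist '[0,0,-0.051,-0.051,-0.051,-0.051,-0.051,-0.051,-0.051,-0.051,-0.051,-0.051]'

```text
time: 37.12
tool_pos: [640.7, 67.5, 167.0]
tool_rot: [[-0.115, 0.993, -0.0], [0.993, 0.115, -0.001], [-0.0, -0.0, -1.0]]
force: [-0.6, -1.1, -1.0]
grip_width: 22.8
```

```bash
python3 - <<'E'
from fits import *
rows((641.2,68,111,1.687),n=3)
E
```

```text
avg t 37.23 [640.76  67.26 167.02] sd [0.02 0.16 0.03] th 1.6855 F [-0.2 -0.5 -1.4] g 22.7 z [-0. -0. -1.]
  row [0.07, 0.05, 5.60] twist -0.001 n>=0.9
```

Call:
play_rows --pt "0 0 3" --pt "0 0 5" --pt "0 0 5.6" --pt "0 0 5.6" --pt "0 0 5.6" --twist '[0,0,0,0,0]'

```text
time: 37.85
tool_pos: [641.5, 68.4, 112.1]
tool_rot: [[-0.116, 0.993, 0.002], [0.993, 0.116, -0.0], [-0.0, 0.002, -1.0]]
force: [0.1, 0.0, -0.3]
grip_width: 22.6
```

```bash
python3 - <<'E'
from fits import *
p,t=avg(3)
ims,_=robot.snapshot("side"); x,y=proj("side",[p])[0].astype(int)
overlay("side",ims,[((p[0]-.15,p[1],0),circ(12,3.5,p[2]-51.2)),((641.05,68.06,.116),circ(12,8,53))],"p1i",(y-40,y+60,x-60,x+60),6)
rows((641.2,68,87,1.687),ref=(p,t))
E
```

```text
avg t 37.95 [641.53  68.52 112.01] sd [0.03 0.09 0.05] th 1.6867 F [ 0.  -0.1 -0.7] g 22.5 z [ 0.002 -0.    -1.   ]
  row [-0.05, -0.04, 2.50] twist -0.000 n>=0.4
```

View pics/p1i.png

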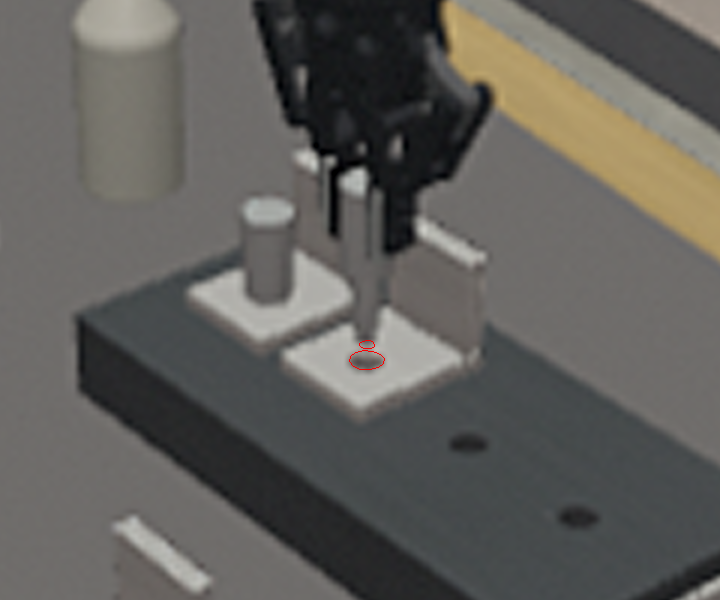

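Call:
play_rows --pt "-0.02 -0.03 0.5" --pt "-0.02 -0.03 1.2" --pt "-0.02 -0.03 1.9" --pt "-0.02 -0.03 2.5" --pt "-0.02 -0.03 2.5" --twist '[0,0,0,0,0]'

```text
time: 38.62
tool_pos: [640.2, 68.4, 85.3]
tool_rot: [[-0.116, 0.993, -0.001], [0.993, 0.116, -0.0], [0.0, -0.001, -1.0]]
force: [-0.0, -0.5, -0.9]
grip_width: 22.5
```

```bash
python3 - <<'E'
from fits import *
rows((641.2,68,65.1,1.687),n=3)
E
```

```text
avg t 38.73 [640.37  68.48  85.63] sd [0.14 0.03 0.28] th 1.687 F [ 0.2 -0.4 -1.3] g 22.3 z [-0.001  0.    -1.   ]
  row [-0.06, 0.08, 2.05] twist -0.000 n>=0.3
```

Call:
play_rows --pt "0 0.06 0.5" --pt "0 0.06 1" --pt "0 0.06 1.5" --pt "0 0.06 1.9" --pt "0 0.06 2.1" --pt "0 0.06 2.1" --twist '[0,0,0,0,0,0]'

```text
time: 39.48
tool_pos: [641.2, 68.6, 66.2]
tool_rot: [[-0.116, 0.993, 0.001], [0.993, 0.116, 0.0], [-0.0, 0.001, -1.0]]
force: [-4.6, -0.7, 10.6]
grip_width: 22.3
```

Home at 66.2 as predicted. Release, next bracket (b2).

Call:
play_rows --pt "0 0 0" --pt "0 0 0" --pt "0 0 -2" --pt "0 0 -8" --pt "0 0 -11" --twist '[0,0,0,0,0]' --jaw 5

```text
time: 40.1
tool_pos: [642.3, 68.6, 177.9]
tool_rot: [[-0.116, 0.993, 0.003], [0.993, 0.116, 0.0], [-0.0, 0.003, -1.0]]
force: [0.2, 0.0, 0.5]
grip_width: 50.1
```

```bash
python3 - <<'E'
from fits import *
ims,_=robot.snapshot("side"); chk(ims,[2,3]); save("s3",ims[60:340,160:560],2)
h=BR[2]; x,y=h[0]+40*np.cos(h[2]),h[1]+40*np.sin(h[2]); rows((x,y,115,h[2]),n=2)
E
```

```text
br 2 side+.55 [ 4.47852e+02 -1.95780e+01  8.90000e-02] 0.09
br 3 side+.55 [ 4.46964e+02 -1.29432e+02  1.63000e-01] 0.07
avg t 40.2 [643.58  68.62 180.08] sd [0.12 0.01 1.16] th 1.6871 F [ 1.  -0.1  2. ] g 50.2 z [ 0.007  0.    -1.   ]
  row [-6.59, -16.47, 6.51] twist 1.593 n>=8.5
```

View pics/s3.png

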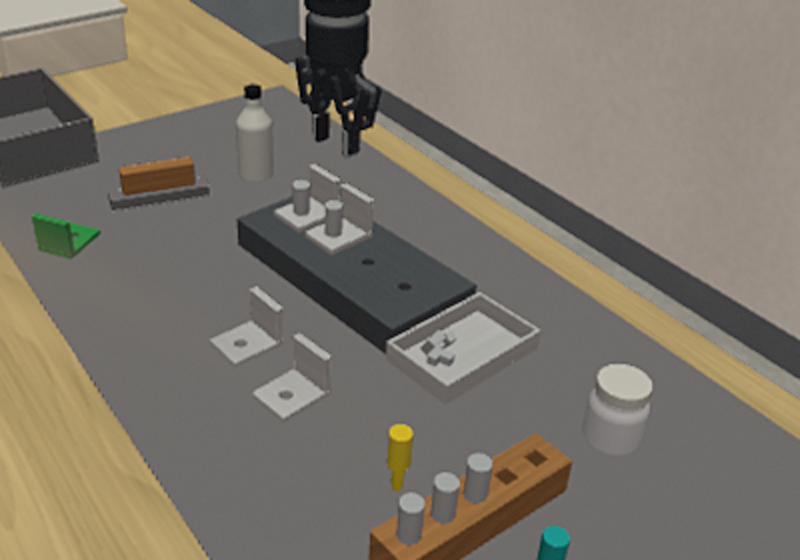

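Call:
play_rows --pt "-6.5 -16.3 2" --pt "-6.5 -16.3 4" --pt "-6.5 -16.3 6" --pt "-6.5 -16.3 6" --pt "-6.5 -16.3 6" --pt "-6.5 -16.3 6" --pt "-6.5 -16.3 6" --pt "-6.5 -16.3 6" --pt "-6.5 -16.3 6" --pt "-6.5 -16.3 6" --pt "-6.5 -16.3 6" --twist '[1.593,1.593,1.593,1.593,1.593,1.593,1.593,1.593,1.593,1.593,1.593]' --jaw 6

```text
time: 41.58
tool_pos: [486.5, -14.8, 114.6]
tool_rot: [[0.995, 0.096, -0.001], [0.096, -0.995, 0.0], [-0.001, -0.0, -1.0]]
force: [-0.6, -0.3, -0.8]
grip_width: 60.2
```

```bash
python3 - <<'E'
from fits import *
h=BR[2]; x,y=h[0]+40*np.cos(h[2]),h[1]+40*np.sin(h[2]); rows((x,y,24,h[2]),n=3)
E
```

```text
avg t 41.67 [486.6  -14.84 114.67] sd [0.07 0.01 0.09] th 0.0958 F [-0.   0.3 -0.5] g 60.0 z [-0.001  0.    -1.   ]
  row [0.10, 0.12, 9.07] twist 0.002 n>=1.5
```

Call:
play_rows --pt "0.1 0.1 4" --pt "0.1 0.1 8" --pt "0.1 0.1 9" --pt "0.1 0.1 9" --twist '[0,0,0,0]'

```text
time: 42.18
tool_pos: [487.8, -15.8, 25.1]
tool_rot: [[0.996, 0.094, -0.001], [0.094, -0.996, 0.0], [-0.001, -0.0, -1.0]]
force: [0.1, 0.4, 0.2]
grip_width: 60.6
```

Call:
play_rows --pt "0 0 0" --pt "0 0 0" --pt "0 0 0" --pt "0 0 0" --pt "0 0 0" --pt "0 0 0" --twist '[0,0,0,0,0,0]' --jaw 0 --squeeze 60

```text
time: 42.92
tool_pos: [488.6, -15.9, 25.8]
tool_rot: [[0.996, 0.094, 0.002], [0.094, -0.996, -0.0], [0.001, 0.0, -1.0]]
force: [-0.7, 0.4, 9.3]
grip_width: 9.1
```

```bash
python3 - <<'E'
from fits import *
p,t=avg(3); H=place(p,t,2,-35,0)
rows((p[0],p[1],115,None),(H[0],H[1],115,.116),ref=(p,t))
E
```

```text
avg t 43.02 [488.6  -15.9   25.84] sd [0.01 0.01 0.01] th 0.0941 F [-1.1  0.1  8.5] g 9.0 z [ 0.001 -0.    -1.   ]
h [448.77 -19.66] side now [ 4.48585e+02 -1.94200e+01  9.60000e-02] 0.09 ofs y before 0.04 now 0.25
target [688.91   2.91   0.  ]
  row [0.00, 0.00, -8.92] twist -0.000 n>=1.4
  row [20.12, 0.01, -8.92] twist -0.022 n>=3.2
```

Call:
play_rows --pt "0 0 -4" --pt "0 0 -9" --pt "20.2 0 -9" --pt "20.2 0 -9" --pt "20.2 0 -9" --pt "20.2 0 -9" --pt "20.2 0 -9" --pt "20.2 0 -9" --pt "20.2 0 -9" --twist '[0,0,-0.022,-0.022,-0.022,-0.022,-0.022,-0.022,-0.022]'

```text
time: 44.2
tool_pos: [688.2, 3.0, 115.4]
tool_rot: [[0.993, 0.116, -0.0], [0.116, -0.993, -0.0], [-0.0, 0.0, -1.0]]
force: [-0.3, -0.1, -2.2]
grip_width: 9.1
```

```bash
python3 - <<'E'
from fits import *
rows((689.2,3.3,73.3,.116),n=3)
E
```

```text
avg t 44.3 [688.37   3.04 115.46] sd [0.13 0.02 0.04] th 0.1158 F [-0.2 -0.  -1.7] g 9.1 z [-0. -0. -1.]
  row [0.09, -0.02, 4.22] twist -0.000 n>=0.7
```

Call:
play_rows --pt "0.03 -0.02 2" --pt "0.03 -0.02 3.6" --pt "0.03 -0.02 4.2" --pt "0.03 -0.02 4.2" --pt "0.03 -0.02 4.2" --twist '[0,0,0,0,0]'

```text
time: 44.92
tool_pos: [689.7, 3.3, 73.6]
tool_rot: [[0.993, 0.116, 0.001], [0.116, -0.993, -0.0], [0.001, 0.0, -1.0]]
force: [1.2, -0.3, -1.8]
grip_width: 8.8
```

```bash
python3 - <<'E'
from fits import *
rows((689.2,3.3,71,.116),n=3)
E
```

```text
avg t 45.02 [689.77   3.35  73.67] sd [0.02 0.01 0.02] th 0.116 F [ 0.1 -0.1 -1.5] g 8.9 z [ 0.001 -0.    -1.   ]
  row [-0.06, -0.00, 0.27] twist -0.000 n>=0.0
```

Call:
play_rows --pt "-0.03 0 0.12" --pt "-0.03 0 0.25" --pt "-0.03 0 0.29" --pt "-0.03 0 0.29" --twist '[0,0,0,0]'

```text
time: 45.52
tool_pos: [689.2, 3.4, 71.0]
tool_rot: [[0.993, 0.116, 0.001], [0.116, -0.993, -0.0], [0.001, 0.0, -1.0]]
force: [-2.3, -0.2, 6.0]
grip_width: 9.4
```

Call:
play_rows --pt "0 0 0" --pt "0 0 0" --pt "0 0 0" --pt "0 0 -3" --pt "0 0 -8" --pt "0 0 -10" --twist '[0,0,0,0,0,0]' --jaw 4

```text
time: 46.28
tool_pos: [690.3, 3.2, 173.3]
tool_rot: [[0.993, 0.116, 0.004], [0.116, -0.993, -0.0], [0.004, 0.001, -1.0]]
force: [-0.1, -0.7, 0.6]
grip_width: 40.2
```

```bash
python3 - <<'E'
from fits import *
placed(-35,"b2p")
rows((508.5,-384.3,140,1.636),n=2)
E
```

```text
placed: rel to hole [-0.07 -0.05] yaw err -0.003 0.07
avg t 46.38 [690.79   3.19 174.  ] sd [0.18 0.04 1.04] th 0.116 F [ 1.2 -0.6  0.6] g 40.3 z [ 0.005 -0.001 -1.   ]
  row [-22.59, 36.38, 3.40] twist -1.520 n>=8.1
```

View pics/b2p.png

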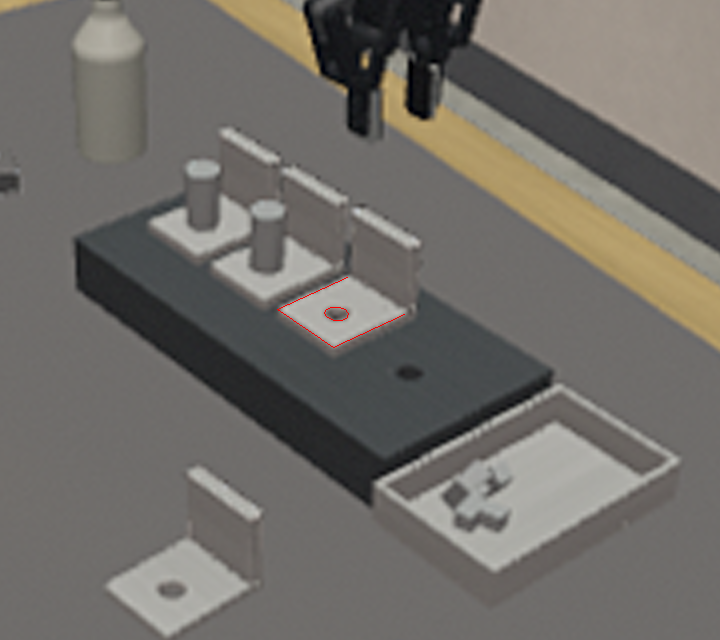

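Bracket 2 is over its hole (within 0.1 mm). Pin 2 next.

Call:
play_rows --pt "-22.5 36.4 3.4" --pt "-22.5 36.4 3.4" --pt "-22.5 36.4 3.4" --pt "-22.5 36.4 3.4" --pt "-22.5 36.4 3.4" --pt "-22.5 36.4 3.4" --pt "-22.5 36.4 3.4" --pt "-22.5 36.4 3.4" --pt "-22.5 36.4 3.4" --pt "-22.5 36.4 3.4" --pt "-22.5 36.4 3.4" --pt "-22.5 36.4 3.4" --twist '[-1.52,-1.52,-1.52,-1.52,-1.52,-1.52,-1.52,-1.52,-1.52,-1.52,-1.52,-1.52]' --jaw 5

```text
time: 47.88
tool_pos: [507.7, -383.9, 135.9]
tool_rot: [[-0.065, 0.998, -0.0], [0.998, 0.065, 0.0], [0.0, -0.0, -1.0]]
force: [0.5, -0.1, 0.0]
grip_width: 50.1
```

```bash
python3 - <<'E'
from fits import *
rows((508.5,-384.3,57,1.636),n=3)
E
```

```text
avg t 47.98 [ 507.76 -383.95  135.97] sd [0.03 0.07 0.07] th 1.6358 F [ 0.4 -0.4  0.3] g 50.2 z [-0.  0. -1.]
  row [-0.04, 0.07, 7.90] twist -0.000 n>=1.3
```

Call:
play_rows --pt "0 0.05 4" --pt "0 0.05 7" --pt "0 0.05 7.9" --pt "0 0.05 7.9" --pt "0 0.05 7.9" --twist '[0,0,0,0,0]'

```text
time: 48.6
tool_pos: [508.9, -384.9, 58.5]
tool_rot: [[-0.065, 0.998, 0.002], [0.998, 0.065, -0.001], [-0.002, 0.001, -1.0]]
force: [0.1, 0.3, 0.4]
grip_width: 49.8
```

Call:
play_rows --pt "0 0 0" --pt "0 0 0" --pt "0 0 0" --pt "0 0 0" --pt "0 0 0" --twist '[0,0,0,0,0]' --jaw 0 --squeeze 60

```text
time: 49.22
tool_pos: [508.6, -384.5, 58.2]
tool_rot: [[-0.065, 0.998, 0.001], [0.998, 0.065, -0.001], [-0.001, 0.001, -1.0]]
force: [-1.9, 1.0, 4.6]
grip_width: 22.7
```

```bash
python3 - <<'E'
from fits import *
p,t=avg(3); H=T(PLT,[(0,-35,0)])[0]; dx=p[0]-508.5; print("dx",dx,H,"home z",p[2]+8,"tip",p[2]-7)
rows((p[0],p[1],165,None),(H[0]+dx,H[1],165,1.687),ref=(p,t))
E
```

```text
avg t 49.33 [ 508.58 -384.54   58.21] sd [0.02 0.01 0.01] th 1.636 F [-0.8  1.2  4.9] g 22.7 z [ 0.001 -0.001 -1.   ]
dx 0.08237753914744417 [649.1509009   -1.46478393   0.        ] home z 66.2142735258798 tip 51.2142735258798
  row [0.00, 0.00, -10.68] twist -0.000 n>=1.7
  row [37.31, 16.53, -10.68] twist -0.051 n>=6.5
```

Call:
play_rows --pt "0 0 -5" --pt "0 0 -11" --pt "37.3 16.6 -11" --pt "37.3 16.6 -11" --pt "37.3 16.6 -11" --pt "37.3 16.6 -11" --pt "37.3 16.6 -11" --pt "37.3 16.6 -11" --pt "37.3 16.6 -11" --pt "37.3 16.6 -11" --pt "37.3 16.6 -11" --twist '[0,0,-0.051,-0.051,-0.051,-0.051,-0.051,-0.051,-0.051,-0.051,-0.051]'

```text
time: 50.7
tool_pos: [649.3, -1.6, 167.1]
tool_rot: [[-0.116, 0.993, -0.0], [0.993, 0.116, -0.0], [-0.0, -0.0, -1.0]]
force: [-0.8, 0.2, -1.9]
grip_width: 22.7
```

```bash
python3 - <<'E'
from fits import *
rows((649.2,-1.5,111,1.687),n=3)
E
```

```text
avg t 50.8 [649.23  -2.   167.18] sd [0.03 0.3  0.04] th 1.6863 F [-0.   0.3 -1.6] g 22.5 z [-0. -0. -1.]
  row [0.05, 0.00, 5.62] twist -0.001 n>=0.9
```

Call:
play_rows --pt "0 -0.03 3" --pt "0 -0.03 5" --pt "0 -0.03 5.6" --pt "0 -0.03 5.6" --pt "0 -0.03 5.6" --twist '[0,0,0,0,0]'

```text
time: 51.42
tool_pos: [649.8, -1.6, 112.2]
tool_rot: [[-0.116, 0.993, 0.002], [0.993, 0.116, -0.0], [-0.0, 0.002, -1.0]]
force: [0.6, 0.5, -0.8]
grip_width: 22.5
```

```bash
python3 - <<'E'
from fits import *
p,t=avg(3)
ims,_=robot.snapshot("side"); x,y=proj("side",[p])[0].astype(int)
overlay("side",ims,[((p[0]-.1,p[1],0),circ(12,3.5,p[2]-51.2)),((649.15,-1.46,.116),circ(12,8,53))],"p2i",(y-40,y+60,x-60,x+60),6)
rows((649.2,-1.5,87,1.687),ref=(p,t))
E
```

```text
avg t 51.52 [649.81  -1.49 112.13] sd [0.03 0.08 0.05] th 1.6867 F [ 0.7 -0.  -1. ] g 22.4 z [ 0.002 -0.    -1.   ]
  row [0.01, -0.06, 2.51] twist -0.000 n>=0.4
```

View pics/p2i.png

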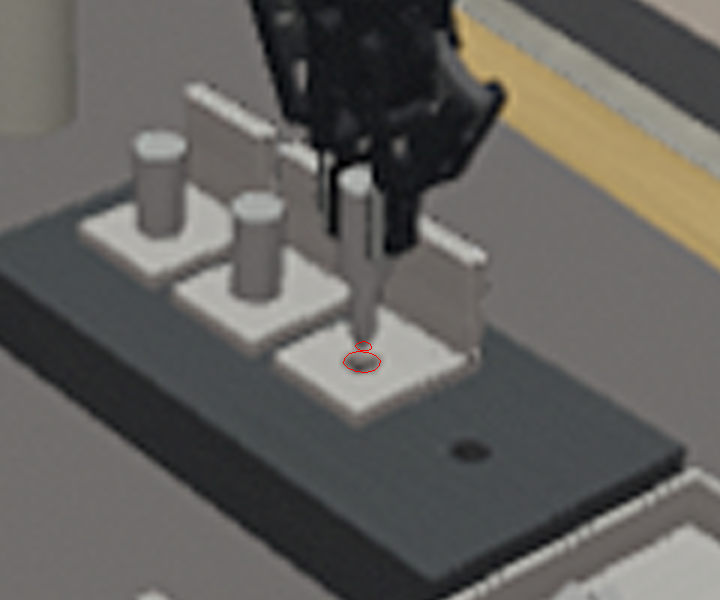

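Call:
play_rows --pt "0 -0.02 0.5" --pt "0 -0.02 1.2" --pt "0 -0.02 1.9" --pt "0 -0.02 2.5" --pt "0 0.03 3" --pt "0 0.03 3.5" --pt "0 0.03 4" --pt "0 0.03 4.4" --pt "0 0.03 4.65" --pt "0 0.03 4.65" --twist '[0,0,0,0,0,0,0,0,0,0]'

```text
time: 52.82
tool_pos: [649.6, -1.2, 66.2]
tool_rot: [[-0.116, 0.993, 0.001], [0.993, 0.116, -0.0], [-0.0, 0.001, -1.0]]
force: [-6.3, 0.4, 13.6]
grip_width: 22.7
```

Home. Release and go for b3.

Call:
play_rows --pt "0 0 0" --pt "0 0 0" --pt "0 0 -2" --pt "0 0 -8" --pt "0 0 -11" --twist '[0,0,0,0,0]' --jaw 5

```text
time: 53.45
tool_pos: [650.6, -1.3, 177.5]
tool_rot: [[-0.116, 0.993, 0.003], [0.993, 0.116, -0.0], [-0.001, 0.003, -1.0]]
force: [0.5, -0.4, -0.2]
grip_width: 50.1
```

```bash
python3 - <<'E'
from fits import *
ims,_=robot.snapshot("side"); chk(ims,[3]); save("s4",ims[60:340,160:560],2)
h=BR[3]; x,y=h[0]+40*np.cos(h[2]),h[1]+40*np.sin(h[2]); rows((x,y,115,h[2]),n=2)
E
```

```text
br 3 side+.55 [ 4.46968e+02 -1.29427e+02  1.64000e-01] 0.07
avg t 53.55 [651.88  -1.42 179.69] sd [0.13 0.01 1.17] th 1.687 F [ 0.7 -0.2  1.2] g 50.0 z [ 0.007 -0.001 -1.   ]
  row [-10.16, -17.84, 6.47] twist 1.522 n>=8.2
```

View pics/s4.png

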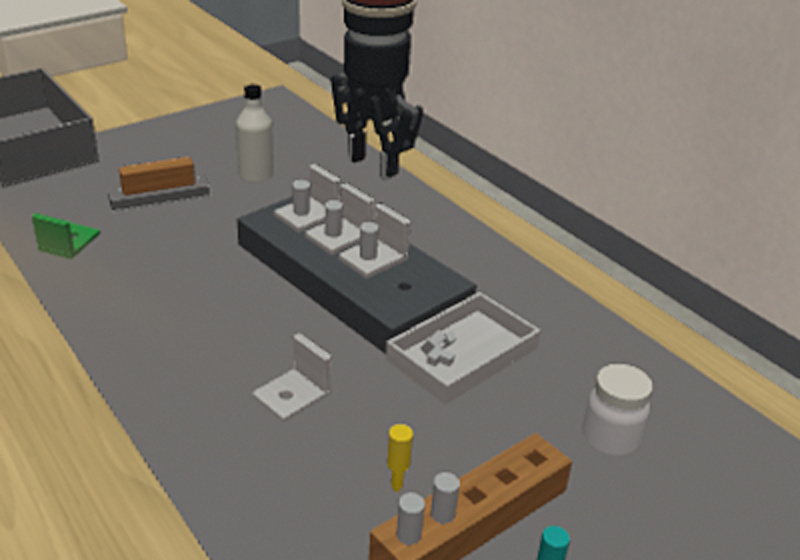

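Call:
play_rows --pt "-10.1 -17.7 2" --pt "-10.1 -17.7 4" --pt "-10.1 -17.7 6" --pt "-10.1 -17.7 6" --pt "-10.1 -17.7 6" --pt "-10.1 -17.7 6" --pt "-10.1 -17.7 6" --pt "-10.1 -17.7 6" --pt "-10.1 -17.7 6" --pt "-10.1 -17.7 6" --pt "-10.1 -17.7 6" --twist '[1.522,1.522,1.522,1.522,1.522,1.522,1.522,1.522,1.522,1.522,1.522]' --jaw 6

```text
time: 54.92
tool_pos: [485.3, -122.0, 114.4]
tool_rot: [[0.986, 0.167, -0.0], [0.167, -0.986, 0.0], [-0.0, -0.0, -1.0]]
force: [0.1, 0.8, -0.9]
grip_width: 59.9
```

```bash
python3 - <<'E'
from fits import *
h=BR[3]; x,y=h[0]+40*np.cos(h[2]),h[1]+40*np.sin(h[2]); rows((x,y,24,h[2]),n=3)
E
```

```text
avg t 55.02 [ 485.32 -121.98  114.48] sd [0.03 0.02 0.04] th 0.1669 F [-0.5  0.6 -0.7] g 59.9 z [-0.  0. -1.]
  row [0.09, 0.12, 9.05] twist 0.002 n>=1.4
```

Call:
play_rows --pt "0.09 0.1 4" --pt "0.09 0.1 8" --pt "0.09 0.1 9" --pt "0.09 0.1 9" --twist '[0,0,0,0]'

```text
time: 55.52
tool_pos: [486.4, -122.8, 24.8]
tool_rot: [[0.986, 0.165, -0.001], [0.165, -0.986, 0.0], [-0.001, -0.0, -1.0]]
force: [0.3, -0.7, 1.1]
grip_width: 60.2
```

Call:
play_rows --pt "0 0 0" --pt "0 0 0" --pt "0 0 0" --pt "0 0 0" --pt "0 0 0" --pt "0 0 0" --twist '[0,0,0,0,0,0]' --jaw 0 --squeeze 60

```text
time: 56.28
tool_pos: [486.8, -123.1, 25.5]
tool_rot: [[0.986, 0.164, 0.001], [0.164, -0.986, -0.001], [0.001, 0.001, -1.0]]
force: [-2.0, -0.2, 7.2]
grip_width: 9.3
```

```bash
python3 - <<'E'
from fits import *
p,t=avg(3); H=place(p,t,3,-105,0)
rows((p[0],p[1],115,None),(H[0]+.3,H[1]+.4,115,.116),ref=(p,t)); print(p[2]+45)
E
```

```text
avg t 56.38 [ 486.86 -123.13   25.51] sd [0.02 0.   0.01] th 0.165 F [-1.8  0.1  7.3] g 9.3 z [ 0.001 -0.001 -1.   ]
h [ 447.41 -129.7 ] side now [ 4.4721e+02 -1.2951e+02  1.6600e-01] 0.07 ofs y before 0.16 now 0.22
target [697.01 -66.58   0.  ]
  row [0.00, 0.00, -8.95] twist -0.000 n>=1.4
  row [21.69, -2.16, -8.95] twist 0.049 n>=3.5
70.51301144851399
```

Call:
play_rows --pt "0 0 -4" --pt "0 0 -9" --pt "21.7 -2.15 -9" --pt "21.7 -2.15 -9" --pt "21.7 -2.15 -9" --pt "21.7 -2.15 -9" --pt "21.7 -2.15 -9" --pt "21.7 -2.15 -9" --pt "21.7 -2.15 -9" --twist '[0,0,0.049,0.049,0.049,0.049,0.049,0.049,0.049]'

```text
time: 57.55
tool_pos: [696.0, -66.4, 114.9]
tool_rot: [[0.993, 0.115, -0.0], [0.115, -0.993, -0.0], [-0.0, -0.0, -1.0]]
force: [0.1, 0.7, -0.9]
grip_width: 9.0
```

```bash
python3 - <<'E'
from fits import *
rows((697.3,-66.2,73,.116),n=3)
E
```

```text
avg t 57.65 [696.19 -66.42 114.98] sd [0.13 0.02 0.08] th 0.1154 F [-0.2  0.1 -1.2] g 9.0 z [-0. -0. -1.]
  row [0.11, -0.01, 4.20] twist -0.001 n>=0.7
```

Call:
play_rows --pt "0.03 -0.01 2" --pt "0.03 -0.01 3.6" --pt "0.03 -0.01 4.2" --pt "0.03 -0.01 4.2" --pt "0.03 -0.01 4.2" --twist '[0,0,0,0,0]'

```text
time: 58.28
tool_pos: [697.7, -66.0, 73.3]
tool_rot: [[0.993, 0.116, 0.001], [0.116, -0.993, -0.0], [0.001, 0.0, -1.0]]
force: [-0.6, 1.0, -1.4]
grip_width: 9.0
```

```bash
python3 - <<'E'
from fits import *
rows((697.3,-66.2,70.5,.116),n=3)
E
```

```text
avg t 58.38 [697.7  -65.96  73.3 ] sd [0.01 0.02 0.01] th 0.116 F [-0.4 -0.  -1.2] g 9.1 z [ 0.001 -0.    -1.   ]
  row [-0.04, 0.02, 0.28] twist 0.000 n>=0.0
```

Call:
play_rows --pt "-0.02 0.02 0.12" --pt "-0.02 0.02 0.25" --pt "-0.02 0.02 0.3" --pt "-0.02 0.02 0.3" --twist '[0,0,0,0]'

```text
time: 58.88
tool_pos: [697.3, -66.1, 70.6]
tool_rot: [[0.993, 0.116, 0.001], [0.116, -0.993, -0.0], [0.001, 0.0, -1.0]]
force: [-2.1, -0.3, 6.4]
grip_width: 9.0
```

Call:
play_rows --pt "0 0 0" --pt "0 0 0" --pt "0 0 0" --pt "0 0 -3" --pt "0 0 -8" --pt "0 0 -10" --twist '[0,0,0,0,0,0]' --jaw 4

```text
time: 59.62
tool_pos: [698.4, -66.4, 172.8]
tool_rot: [[0.993, 0.116, 0.004], [0.116, -0.993, -0.001], [0.004, 0.001, -1.0]]
force: [0.6, 0.5, -0.5]
grip_width: 40.3
```

```bash
python3 - <<'E'
from fits import *
placed(-105,"b3p")
rows((466.65,-387.2,140,1.636),n=2)
E
```

```text
placed: rel to hole [-0.21  0.31] yaw err 0.012 0.1
avg t 59.73 [698.82 -66.42 173.48] sd [0.18 0.04 1.07] th 0.116 F [0.5 0.1 0.3] g 39.9 z [ 0.005 -0.001 -1.   ]
  row [-26.77, 29.17, 3.35] twist -1.520 n>=8.1
```

View pics/b3p.png

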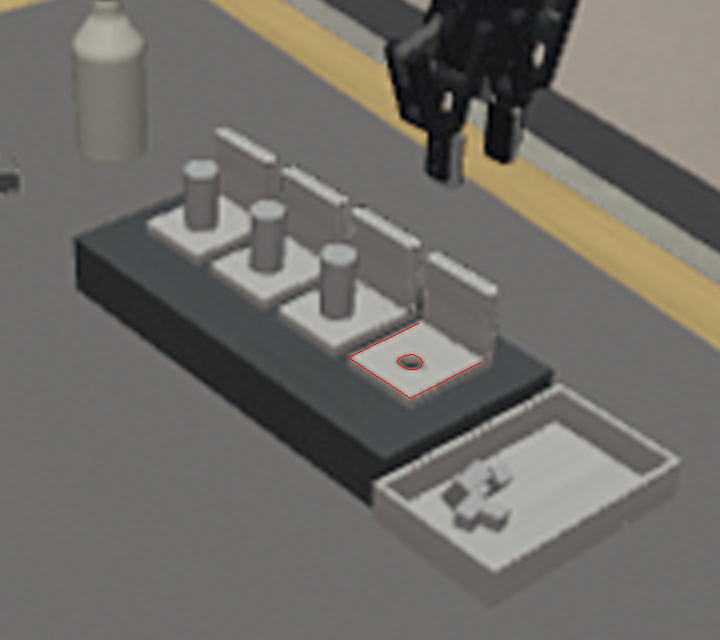

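Call:
play_rows --pt "-26.7 29.2 3.4" --pt "-26.7 29.2 3.4" --pt "-26.7 29.2 3.4" --pt "-26.7 29.2 3.4" --pt "-26.7 29.2 3.4" --pt "-26.7 29.2 3.4" --pt "-26.7 29.2 3.4" --pt "-26.7 29.2 3.4" --pt "-26.7 29.2 3.4" --pt "-26.7 29.2 3.4" --pt "-26.7 29.2 3.4" --pt "-26.7 29.2 3.4" --twist '[-1.52,-1.52,-1.52,-1.52,-1.52,-1.52,-1.52,-1.52,-1.52,-1.52,-1.52,-1.52]' --jaw 5

```text
time: 61.22
tool_pos: [465.7, -386.8, 135.3]
tool_rot: [[-0.065, 0.998, -0.0], [0.998, 0.065, 0.0], [0.0, -0.0, -1.0]]
force: [0.6, -0.1, 0.5]
grip_width: 50.0
```

```bash
python3 - <<'E'
from fits import *
rows((466.65,-387.2,57,1.636),n=3)
im,_=robot.snapshot("top"); save("t5",im[80:280,140:460],2.4)
for h in(105,35,-35,-105):
    H=T(PLT,[(0,h,0)])[0]; c=fit([("top",im)],UP(LEG,45),[H[0]+.5,H[1],PLT[2]],win=3); c2=fit([("top",im)],circ(14,12,98),[H[0]+.5,H[1],0],win=2,step=2,iters=3); print(h,"br",(c[0][:2]-[.5,0]-H[:2]).round(2),(c[0][2]-PLT[2]).round(3),round(c[1],2),"pin",(c2[0][:2]-[.5,0]-H[:2]).round(2),round(c2[1],2))
E
```

```text
avg t 61.33 [ 465.7  -386.86  135.42] sd [0.03 0.05 0.08] th 1.6356 F [-0.  -0.   0.4] g 50.1 z [-0.  0. -1.]
  row [-0.04, 0.09, 7.84] twist -0.000 n>=1.3
105 br [-1.08  0.4 ] 0.017 0.05 pin [-1.9   2.97] 0.25
35 br [-0.37 -0.16] -0.006 0.05 pin [ 0.37 -0.03] 0.23
-35 br [0.37 0.04] -0.001 0.06 pin [0.99 0.09] 0.25
-105 br [0.21 0.15] 0.001 0.06 pin [-9.    1.44] 0.35
```

View pics/t5.png

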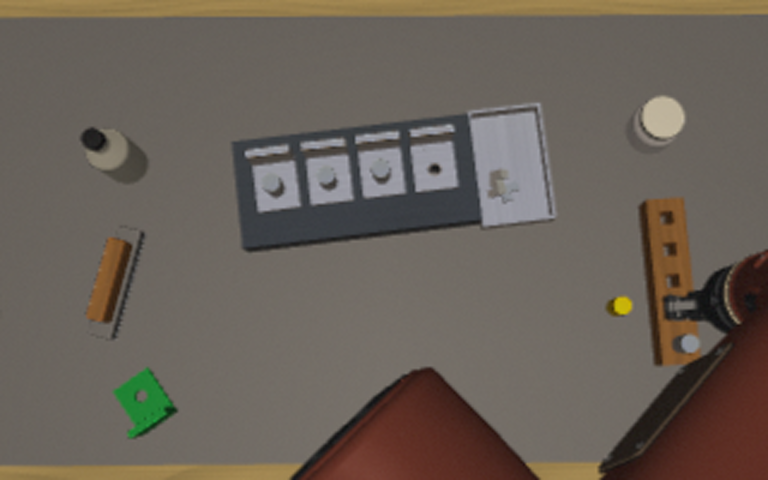

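Call:
play_rows --pt "0 0.06 4" --pt "0 0.06 7" --pt "0 0.06 7.85" --pt "0 0.06 7.85" --pt "0 0.06 7.85" --twist '[0,0,0,0,0]'

```text
time: 62.0
tool_pos: [466.9, -387.7, 58.4]
tool_rot: [[-0.065, 0.998, 0.001], [0.998, 0.065, -0.001], [-0.002, 0.001, -1.0]]
force: [-0.3, -0.0, -0.2]
grip_width: 50.3
```

Call:
play_rows --pt "0 0 0" --pt "0 0 0" --pt "0 0 0" --pt "0 0 0" --pt "0 0 0" --twist '[0,0,0,0,0]' --jaw 0 --squeeze 60

```text
time: 62.62
tool_pos: [466.7, -387.4, 58.2]
tool_rot: [[-0.065, 0.998, 0.001], [0.998, 0.065, -0.001], [-0.001, 0.001, -1.0]]
force: [-1.3, 1.1, 6.5]
grip_width: 22.3
```

```bash
python3 - <<'E'
from fits import *
p,t=avg(3); H=T(PLT,[(0,-105,0)])[0]; dx=p[0]-466.65; print("dx",dx,H,"home z",p[2]+8,"tip",p[2]-7)
rows((p[0],p[1],165,None),(H[0]+dx,H[1],165,1.687),ref=(p,t))
E
```

```text
avg t 62.73 [ 466.71 -387.38   58.18] sd [0.02 0.01 0.02] th 1.636 F [-1.   0.9  5.9] g 22.3 z [ 0.001 -0.001 -1.   ]
dx 0.05629697126357769 [657.25270269 -70.9943518    0.        ] home z 66.17609132568342 tip 51.17609132568342
  row [0.00, 0.00, -10.68] twist -0.000 n>=1.7
  row [30.33, 21.08, -10.68] twist -0.051 n>=5.9
```

Call:
play_rows --pt "0 0 -5" --pt "0 0 -11" --pt "30.4 21.1 -11" --pt "30.4 21.1 -11" --pt "30.4 21.1 -11" --pt "30.4 21.1 -11" --pt "30.4 21.1 -11" --pt "30.4 21.1 -11" --pt "30.4 21.1 -11" --pt "30.4 21.1 -11" --pt "30.4 21.1 -11" --twist '[0,0,-0.051,-0.051,-0.051,-0.051,-0.051,-0.051,-0.051,-0.051,-0.051]'

```text
time: 64.1
tool_pos: [656.5, -71.1, 167.3]
tool_rot: [[-0.114, 0.993, -0.0], [0.993, 0.114, -0.0], [-0.0, -0.0, -1.0]]
force: [-0.5, 0.1, -1.9]
grip_width: 22.8
```

```bash
python3 - <<'E'
from fits import *
rows((657.3,-71,111,1.687),n=3)
E
```

```text
avg t 64.2 [656.57 -71.14 167.3 ] sd [0.04 0.03 0.02] th 1.6853 F [-0.2  0.1 -1.3] g 22.3 z [-0. -0. -1.]
  row [0.01, 0.07, 5.63] twist -0.002 n>=0.9
```

Call:
play_rows --pt "0 0 3" --pt "0 0 5" --pt "0 0 5.6" --pt "0 0 5.6" --pt "0 0 5.6" --twist '[0,0,0,0,0]'

```text
time: 64.82
tool_pos: [657.6, -70.2, 112.2]
tool_rot: [[-0.116, 0.993, 0.002], [0.993, 0.116, -0.0], [-0.001, 0.001, -1.0]]
force: [0.3, -0.2, -1.0]
grip_width: 22.2
```

```bash
python3 - <<'E'
from fits import *
p,t=avg(3)
ims,_=robot.snapshot("side"); x,y=proj("side",[p])[0].astype(int)
overlay("side",ims,[((p[0]-.1,p[1],0),circ(12,3.5,p[2]-51.2)),((657.25,-71,.116),circ(12,8,53))],"p3i",(y-40,y+60,x-60,x+60),6)
rows((657.3,-71,87,1.687),ref=(p,t))
E
```

```text
avg t 64.92 [657.6  -70.16 112.12] sd [0.03 0.06 0.06] th 1.6868 F [ 0.6  0.2 -1.2] g 22.3 z [ 0.002 -0.    -1.   ]
  row [-0.08, -0.04, 2.51] twist -0.000 n>=0.4
```

View pics/p3i.png

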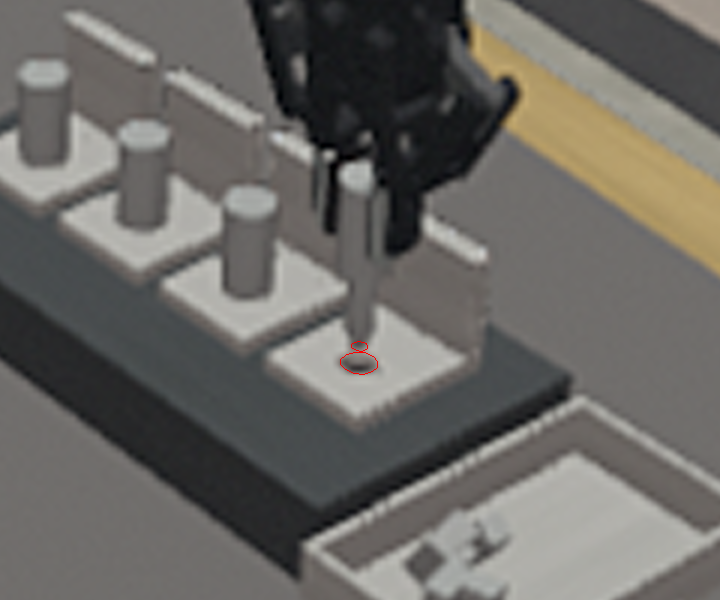

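Call:
play_rows --pt "-0.05 -0.02 0.5" --pt "-0.05 -0.02 1.2" --pt "-0.05 -0.02 1.9" --pt "-0.05 -0.02 2.5" --pt "-0.05 0.03 3" --pt "-0.05 0.03 3.5" --pt "-0.05 0.03 4" --pt "-0.05 0.03 4.4" --pt "-0.05 0.03 4.65" --pt "-0.05 0.03 4.65" --twist '[0,0,0,0,0,0,0,0,0,0]'

```text
time: 66.22
tool_pos: [657.4, -70.4, 66.1]
tool_rot: [[-0.116, 0.993, 0.001], [0.993, 0.116, -0.0], [-0.0, 0.001, -1.0]]
force: [-5.4, 1.6, 12.8]
grip_width: 22.4
```

Call:
play_rows --pt "0 0 0" --pt "0 0 0" --pt "0 0 -2" --pt "0 0 -8" --pt "0 0 -12" --twist '[0,0,0,0,0]' --jaw 5

```text
time: 66.85
tool_pos: [657.9, -70.5, 186.9]
tool_rot: [[-0.116, 0.993, 0.002], [0.993, 0.116, -0.0], [-0.001, 0.002, -1.0]]
force: [0.8, -0.3, -0.3]
grip_width: 50.0
```

```bash
python3 - <<'E'
from h import *
rows((420,-250,250,None),n=2)
E
```

```text
avg t 66.9 [658.97 -70.67 189.6 ] sd [1.04 0.21 2.67] th 1.6871 F [ 1.  -0.4  1.5] g 50.1 z [ 0.005 -0.001 -1.   ]
  row [-15.04, -25.82, -6.04] twist -0.000 n>=4.9
```

Call:
play_rows --pt "0 0 -4" --pt "42 -16 -4" --pt "42 -16 -4" --pt "42 -16 -4" --pt "42 -16 -4" --pt "42 -16 -4" --pt "42 -16 -4" --pt "42 -16 -4" --pt "42 -16 -4" --pt "42 -16 -4" --pt "42 -16 -4" --twist '[0,0,0,0,0,0,0,0,0,0,0]'

```text
time: 68.28
tool_pos: [450.5, 327.2, 224.5]
tool_rot: [[-0.115, 0.993, 0.0], [0.993, 0.115, -0.0], [-0.0, 0.0, -1.0]]
force: [-0.2, 0.2, 0.3]
grip_width: 50.2
```

```bash
python3 - <<'E'
from fits import *
p,t=avg(1)
im,_=robot.snapshot("top"); ims,d=robot.snapshot("side"); save("t6",im[80:280,140:460],2.4); save("s6",ims[110:270,260:440],4.4)
V=[("top",im),("side",ims)]
for h in(105,35,-35,-105):
    H=T(PLT,[(0,h,0)])[0]
    for n,i,dx in(("top",im,.55),("side",ims,-.45)):
        c=fit([(n,i)],UP(LEG,45),[H[0]+dx,H[1],PLT[2]],win=3); c2=fit([(n,i)],circ(14,12,98),[H[0]+dx,H[1],0],win=2,step=2,iters=3); print(h,n,"br",(c[0][:2]-[dx,0]-H[:2]).round(2),(c[0][2]-PLT[2]).round(3),round(c[1],2),"pin",(c2[0][:2]-[dx,0]-H[:2]).round(2),round(c2[1],2))
    c2=fit(V,circ(14,12,98),[H[0],H[1],0,0],win=2,step=2,iters=3); print("   pin top both, z err",c2[0][3].round(2),(c2[0][:2]-H[:2]).round(2),round(c2[1],2))
w=cloud("side",d)
q,e,k=fit([("top",im)],SCR,[513.8,357.5,-.245],win=3); print("scr",q.round(3),e, "fixture frame", ((q[0]-PLT[0])*np.cos(.116)+(q[1]-PLT[1])*np.sin(.116)).round(1), (-(q[0]-PLT[0])*np.sin(.116)+(q[1]-PLT[1])*np.cos(.116)).round(1))
E
```

```text
avg t 68.28 [450.48 327.18 224.45] sd [0. 0. 0.] th 1.6857 F [-0.2  0.2  0.3] g 50.2 z [ 0. -0. -1.]
105 top br [-1.13  0.41] 0.017 0.05 pin [-2.14  3.  ] 0.21
105 side br [-1.99  1.71] 0.058 0.15 pin [-0.76  1.47] 0.1
   pin top both, z err -0.72 [-0.98  2.74] 0.18
35 top br [-0.41 -0.14] -0.007 0.05 pin [0.21 0.13] 0.25
35 side br [-1.03  0.42] 0.023 0.08 pin [0.01 1.32] 0.11
   pin top both, z err 0.4 [-0.14  0.54] 0.21
-35 top br [0.34 0.04] -0.001 0.07 pin [0.97 0.01] 0.23
-35 side br [-0.22  0.9 ] 0.018 0.08 pin [0.36 0.8 ] 0.12
   pin top both, z err -0.62 [0.99 1.34] 0.2
-105 top br [0.14 0.14] 0.003 0.07 pin [0.57 1.56] 0.18
-105 side br [0.   0.73] 0.008 0.05 pin [-0.18  1.06] 0.1
   pin top both, z err -0.96 [0.87 1.95] 0.17
scr [ 5.15537e+02  3.58414e+02 -2.64000e-01] 0.22506922245863825 fixture frame -91.1 337.9
```

View pics/t6.png

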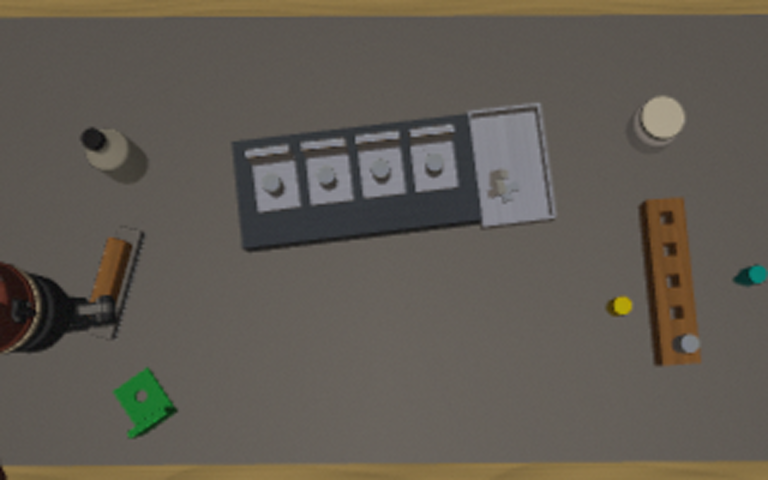

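View pics/s6.png

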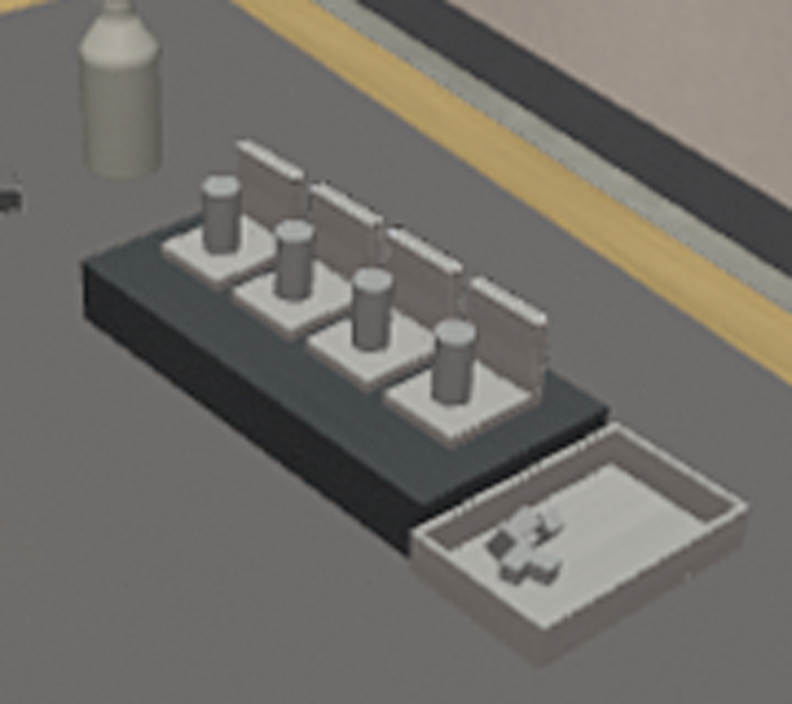

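```bash
python3 - <<'E'
from fits import *
for n in("top","side"):
    im,d=robot.snapshot(n); w=cloud(n,d); c,s=np.cos(.116),np.sin(.116); a=w[...,0]-PLT[0];b=w[...,1]-PLT[1]; X=a*c+b*s;Y=-a*s+b*c;Z=w[...,2]
    m=(abs(X)<70)&(Y<-170)&(Y>-248); print(n,np.nanpercentile(Z[m],[5,50,90,99,100]).round(1)); k=m&(Z>14); print("chips X",np.nanmin(X[k]).round(),np.nanmax(X[k]).round(),"Y",np.nanmin(Y[k]).round(),np.nanmax(Y[k]).round())
    for h in(105,35,-35,-105):
        m=(abs(X)<5)&(abs(Y-h)<5); print(h,"pin top z",np.nanmedian(Z[m&(Z>80)]).round(1))
im,_=robot.snapshot("side"); q=proj("side",T(PLT,[(0,-205,10)]))[0].astype(int); save("tray",im[q[1]-30:q[1]+30,q[0]-45:q[0]+45],8)
q,e,k=fit([("side",im)],UP(circ(14,12,98),0),[PLT[0]-12.6,137.6+1,0,0],win=2,step=2); print(q,e)
E
```

```text
top [ 0.8  5.1 13.6 33.1 38.6]
chips X -46.0 -5.0 Y -216.0 -176.0
105 pin top z 99.0
35 pin top z 98.7
-35 pin top z 99.3
-105 pin top z 98.4
side [ 3.   5.5 18.7 33.3 36.6]
chips X -49.0 -5.0 Y -220.0 -181.0
105 pin top z 100.0
35 pin top z 98.7
-35 pin top z 98.6
-105 pin top z 99.6
[ 6.53917839e+02  1.75542602e+02  2.21191899e-02 -2.42867175e+01] 0.11254545180520888
```

View pics/tray.png

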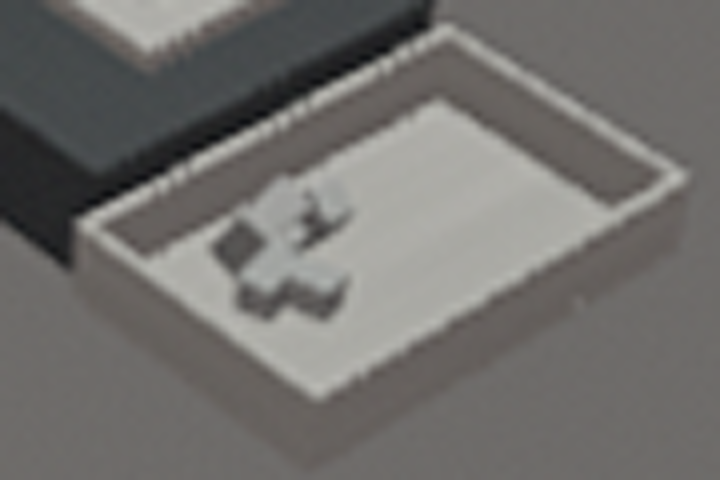

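```bash
python3 - <<'E'
from h import *
print(robot.sign_off()); print(robot.get_state()["time"])
E
```

```text
the job is handed in; nothing more can be done
None
the job is handed in; nothing more can be done
```

The job is handed in at about 69 s of the 210 s allowed; `sign_off` reported no verdict. I swept the three offcuts into the tray with the scraper and stood the scraper on the bench near where it started. All four grey brackets are pinned on the plate. I left the green bracket, the yellow and turquoise pins, the jar and the white bottle alone.

Last checks, with the arm well clear:
- **Brackets:** holes measured within about 1.5 mm of the plate holes. The exception is the bracket on `plate_hole3`: 1.2 mm off in the top view and 2.6 mm in the side view, against the 5 mm allowed. All were square to the plate within 0.06 rad.
- **That bracket's shift:** it seems to have moved slightly after I pinned it. Its pin showed up to 3.7 mm from the plate hole in the top view but only 1.7 mm in the side view.
- **Pins:** all four went down to the expected height with contact. Their tops read 98 to 100 mm above the bench; fully home is 98 mm.
- **Offcuts:** all three lie in the tray. One lies tilted on the others, its highest point reading 37 to 39 mm with depth noise of about 3 mm, so I take its centre to be under the 36 mm limit.
- **Scraper and bottle:** the scraper stood about 338 mm along the plate's y from its centre, well clear. The bottle looked unmoved in both views.

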